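# Load the print nests, then hold the enabling key in the guard slot

## Task

Two of the four pockets in the pad-printing nest plate are empty: put a spare pot from the tray upright into each empty pocket, so that all four are loaded. Then take the enabling key from its stand, pass its blade down through the slot in the top of the guard box and press the spring plunger inside well down, more than half of its travel, and finish while still holding the key there: the press runs only as long as the key is held, so do not let go. Do not tip over the two small glass jars standing among these things.

Things in the scene. Friction and masses are not known exactly. Their poses are not given: they have to be found in the camera images.
- fixture: aluminium nest plate fixed to the table, 90 x 260 x 15 mm, origin at the centre of its underside, z up, long side along its y. Four round pockets, 40 mm in diameter and 10 mm deep, in a row along y at -93, -31, +31 and +93 mm; pocket floors 5 mm above the table
- fixture_hole0 (a point): centre of the mouth of nest pocket 0 (y = -93 mm on the plate), level with the plate's top, 15 mm above the table; the pocket is empty if no pot stands within 20 mm of it
- fixture_hole1 (a point): centre of the mouth of nest pocket 1 (y = -31 mm on the plate), level with the plate's top, 15 mm above the table; the pocket is empty if no pot stands within 20 mm of it
- fixture_hole2 (a point): centre of the mouth of nest pocket 2 (y = +31 mm on the plate), level with the plate's top, 15 mm above the table; the pocket is empty if no pot stands within 20 mm of it
- fixture_hole3 (a point): centre of the mouth of nest pocket 3 (y = +93 mm on the plate), level with the plate's top, 15 mm above the table; the pocket is empty if no pot stands within 20 mm of it
- tray: fixed grey open tray for the spare pots, 220 x 100 x 18 mm, wall and floor 5 mm thick, origin at the centre of its underside; three spares stand on its floor (5 mm above the table) in a row along its x, about 62 mm apart
- pot_a: white plastic pot, upright cylinder 36 mm in diameter and 50 mm tall with a thin grey line 34 mm up, about 40 g; origin at the centre of its underside, z up. Five look alike: two stand in pockets of the nest plate, three are spares in the tray; which pot is where changes every time
- pot_b: white plastic pot, upright cylinder 36 mm in diameter and 50 mm tall with a thin grey line 34 mm up, about 40 g; origin at the centre of its underside, z up. Five look alike: two stand in pockets of the nest plate, three are spares in the tray; which pot is where changes every time
- pot_c: white plastic pot, upright cylinder 36 mm in diameter and 50 mm tall with a thin grey line 34 mm up, about 40 g; origin at the centre of its underside, z up. Five look alike: two stand in pockets of the nest plate, three are spares in the tray; which pot is where changes every time
- pot_d: white plastic pot, upright cylinder 36 mm in diameter and 50 mm tall with a thin grey line 34 mm up, about 40 g; origin at the centre of its underside, z up. Five look alike: two stand in pockets of the nest plate, three are spares in the tray; which pot is where changes every time
- pot_e: white plastic pot, upright cylinder 36 mm in diameter and 50 mm tall with a thin grey line 34 mm up, about 40 g; origin at the centre of its underside, z up. Five look alike: two stand in pockets of the nest plate, three are spares in the tray; which pot is where changes every time
- stand: fixed dark steel block 50 x 80 x 48 mm, origin at the centre of its underside; the key stands upright in a 13 x 43 mm slot in its top, 40 mm deep, long side along the stand's y
- key: enabling key, about 70 g, standing upright in the stand: a steel blade 10 mm thick (its x), 40 mm wide (its y) and 60 mm long with a rounded nose (5 mm radius, also at the two ends) under a black grip 18 mm (x) x 44 mm (y) x 40 mm tall. Origin at the centre of the blade's lower end, z up: blade from 0 to 60 mm, grip from 60 to 100 mm. It may be turned half round: both ways fit
- guard: grey guard box fixed to the table, 160 x 140 mm and 110 mm tall, origin at the centre of its underside, with open windows in its -x and +x sides; its 8 mm thick top has the slot in its middle and nothing else stands out of it
- slot (a point): centre of the slot's mouth, level with the top of the guard box (110 mm above the table), axes as the guard's. The slot is 12 mm along x and 42 mm along y: 2 mm wider than the key's blade each way
- plunger_top (a point): centre of the top of the brass spring plunger, a disc 34 mm in diameter right under the slot; at rest 35 mm below the top of the guard box
- plunger (a joint): how far the plunger is pressed down, m: 0 at rest, 0.016 at its stop. Its spring pushes up with 1.5 N at rest, 6.3 N at the stop, so it lifts the key again if the key is let go. At the stop the key's grip is still 9 mm above the box
- ink_jar: bystander: clear glass jar with black cap, 42 mm in diameter, 48 mm tall, about 90 g, origin at the centre of its underside; must not be tipped over
- thinner_jar: bystander: amber glass jar with metal cap, 40 mm in diameter, 55 mm tall, about 80 g, origin at the centre of its underside; must not be tipped over
There are look-alikes about, which are no part of the job. Leave any green or purple look-alike of the key alone.

How it is judged:
On the way, in this order (a step that is already met when the one before it is completed fails the run):
1. all four pockets of the nest plate hold an upright pot, seated on the pocket floor (((horizontal distance between fixture_hole0 and pot_a below 0.006 m and height (world z) of pot_a below 0.01 m and angle between pot_a's own z axis and vertical below 0.12 rad) or (horizontal distance between fixture_hole0 and pot_b below 0.006 m and height (world z) of pot_b below 0.01 m and angle between pot_b's own z axis and vertical below 0.12 rad) or (horizontal distance between fixture_hole0 and pot_c below 0.006 m and height (world z) of pot_c below 0.01 m and angle between pot_c's own z axis and vertical below 0.12 rad) or (horizontal distance between fixture_hole0 and pot_d below 0.006 m and height (world z) of pot_d below 0.01 m and angle between pot_d's own z axis and vertical below 0.12 rad) or (horizontal distance between fixture_hole0 and pot_e below 0.006 m and height (world z) of pot_e below 0.01 m and angle between pot_e's own z axis and vertical below 0.12 rad)) and ((horizontal distance between fixture_hole1 and pot_a below 0.006 m and height (world z) of pot_a below 0.01 m and angle between pot_a's own z axis and vertical below 0.12 rad) or (horizontal distance between fixture_hole1 and pot_b below 0.006 m and height (world z) of pot_b below 0.01 m and angle between pot_b's own z axis and vertical below 0.12 rad) or (horizontal distance between fixture_hole1 and pot_c below 0.006 m and height (world z) of pot_c below 0.01 m and angle between pot_c's own z axis and vertical below 0.12 rad) or (horizontal distance between fixture_hole1 and pot_d below 0.006 m and height (world z) of pot_d below 0.01 m and angle between pot_d's own z axis and vertical below 0.12 rad) or (horizontal distance between fixture_hole1 and pot_e below 0.006 m and height (world z) of pot_e below 0.01 m and angle between pot_e's own z axis and vertical below 0.12 rad)) and ((horizontal distance between fixture_hole2 and pot_a below 0.006 m and height (world z) of pot_a below 0.01 m and angle between pot_a's own z axis and vertical below 0.12 rad) or (horizontal distance between fixture_hole2 and pot_b below 0.006 m and height (world z) of pot_b below 0.01 m and angle between pot_b's own z axis and vertical below 0.12 rad) or (horizontal distance between fixture_hole2 and pot_c below 0.006 m and height (world z) of pot_c below 0.01 m and angle between pot_c's own z axis and vertical below 0.12 rad) or (horizontal distance between fixture_hole2 and pot_d below 0.006 m and height (world z) of pot_d below 0.01 m and angle between pot_d's own z axis and vertical below 0.12 rad) or (horizontal distance between fixture_hole2 and pot_e below 0.006 m and height (world z) of pot_e below 0.01 m and angle between pot_e's own z axis and vertical below 0.12 rad)) and ((horizontal distance between fixture_hole3 and pot_a below 0.006 m and height (world z) of pot_a below 0.01 m and angle between pot_a's own z axis and vertical below 0.12 rad) or (horizontal distance between fixture_hole3 and pot_b below 0.006 m and height (world z) of pot_b below 0.01 m and angle between pot_b's own z axis and vertical below 0.12 rad) or (horizontal distance between fixture_hole3 and pot_c below 0.006 m and height (world z) of pot_c below 0.01 m and angle between pot_c's own z axis and vertical below 0.12 rad) or (horizontal distance between fixture_hole3 and pot_d below 0.006 m and height (world z) of pot_d below 0.01 m and angle between pot_d's own z axis and vertical below 0.12 rad) or (horizontal distance between fixture_hole3 and pot_e below 0.006 m and height (world z) of pot_e below 0.01 m and angle between pot_e's own z axis and vertical below 0.12 rad))), for 0.2 s.
2. the key's blade is upright in the guard slot, its end through the top plate (x of key in the frame of slot between -0.012 and 0.012 m and y of key in the frame of slot between -0.012 and 0.012 m and angle between key's own z axis and vertical below 0.15 rad and z of key in the frame of slot below -0.015 m), for 0.1 s.
At the end, for the whole second after the job is handed in: All four pockets hold an upright pot (6 mm, 0.12 rad) seated on the floor (underside below 10 mm); the key, gripped (over 1 N), at rest and upright (0.15 rad), has its end over 41 mm below the guard top, within 12 mm of the slot axis, and presses the plunger (over 0.8 N) more than 8 mm down (all of step 1 and x of key in the frame of slot between -0.012 and 0.012 m and y of key in the frame of slot between -0.012 and 0.012 m and angle between key's own z axis and vertical below 0.15 rad and z of key in the frame of slot below -0.041 m and value of joint plunger above 0.008 m and contact force between the fingers and key above 1 N and contact force between key and plunger above 0.8 N and linear speed of key below 0.03 m/s); the arm keeps its last pose, push and grip.
It fails at once if the ink jar is tipped over (angle between ink_jar's own z axis and vertical above 0.6 rad).
It fails at once if the thinner jar is tipped over (angle between thinner_jar's own z axis and vertical above 0.6 rad).
It also fails if it takes over 72 s, if anything falls off the work surface, if the arm or the gripper's body presses on something with over 40 N, if the wrist force passes 120 N, or if a joint passes its speed limit or range.

## Robot

A 6-joint arm with a two-finger parallel gripper is mounted at the origin on the work surface. World frame = base frame: x ahead of the robot, y to its left, z up, the work surface at z = 0. Lengths are in m, angles in rad, forces in N, time in s.
With the tool pointing down it reaches from about 0.25 to 0.725 m from the base axis. Payload 4 kg.
Tool frame: the origin (TCP) lies midway between the tips of the shut fingers; the grasp point (between the pads) lies 19 mm behind it; y points along the fingers, x is the direction in which the jaws open and shut, and the axes are right-handed (so a half turn about y gives the same grasp; the last joint's range is limited). The gripper opens to 85 mm and grips with 20 to 120 N. Pads are 22 mm wide; open, the fingers measure 114 mm over their backs; the gripper's body (76 mm by 85 mm) begins 54 mm behind the grasp point. The pads swing forward as they close: fully open they stand 13 mm farther back than shut.
Start: joints at [-1.23, 0.241, 0.005, 1.335, 0, 1.571], TCP at [0.167, -0.471, 0.231] pointing down, gripper open.
Joint ranges: [-2.72, 2.72], [-1.05, 1.87], [-1.09, 1.28], [-1.99, 2.15], [-1.42, 1.44], [-3.14, 3.14]. Speed limits (rad/s): [2.79, 2.79, 3.14, 3.14, 3.14, 3.14].

## Interface

Orientations are given as a unit quaternion [x, y, z, w].
In Python, from workcell import bot gives the robot as it stands. The module is installed in compiled form; this text tells all that it offers.
- The arm moves only by the shell command python3 -m inch 'ROWS'. ROWS is text: rows parted by semicolons, each of 7 numbers parted by spaces: the turn, a rotation vector about the tool's x, y, z in degrees, then the shift along the tool's x, y, z in mm, then the closure, from 0 (fully open) to 1 (shut). In form: ax ay az dx dy dz fingers; .... A call has 1 to 12 rows; each row shifts and turns the commanded pose from where the row before left it, along the tool's axes as they then stand; what a row does not reach is not made up. A row lasts 1/8 s, in which the tool goes at most 62.5 mm and 10.7 degrees, less where a joint would pass 70% of its speed; a pose out of reach is approached as far as the arm can. A call with a gripper value outside its range is refused whole. The fingers move at their own pace and stop on an object; the grip force is fixed at half the most. Time passes only in rows, so rows that do not move let the fingers close. It gives the time, the measured TCP pose, the force and the opening at its end, in the units of the state.
- bot.get_obs(): the state, without advancing time (a new reading comes with each control period).
- bot.camera(name): name is "side" or "top"; returns a dict with "color" (400x640x3 uint8, blue, green, red), "fx", "fy", "cx", "cy" (pixels), "k1" (the pictures are not rectified: a ray, as slopes to the right and down, at radius r is drawn at 1 + k1 r^2 times it, then the intrinsics apply), "extrinsics" (4x4, takes a point from world to camera coordinates). Camera axes: x right, y up, looking along -z (the intrinsics and any distortion apply to the point x, -y, -z); pixel columns grow to the right and rows downward; lengths in m; the calibration is good to about 2 mm. A picture is of the moment at which its call begins. There is no depth.
- bot.job_done(): hands the job in, once; it reports no verdict.
Trained networks look in the newest picture that a camera, given by its name, has taken for a name from the list of things; names that differ only in an ending like _2 or _b are one class to them, and where a whole thing is asked for, a point or a joint stands for the part that bears it (a point fixed in the world has none). Each returns a list of dicts, best first, with "conf" (0 to 1); they miss things now and then, are a little off and sometimes report something else, mostly with a low value. They report only what shows in the picture. A call takes as long as a camera call. They do not tell look-alikes from the thing itself.
- bot.look_for(name, camera): "extent" ([left, top, right, bottom] in pixels, round what is visible of it).
- bot.cut_out(name, camera): "region" (400x640 bool, what is visible of it) and "extent" ([left, top, right, bottom] in pixels, round what is visible of it).
- bot.spot_point(name, camera): "point" ([column, row] in pixels: a listed point, or the origin of a listed thing).
The state is a dict: "clock": time; "joint_pos": joint angles; "joint_vel": joint speeds; "tau": joint torques, N m; "eef_pos": TCP position; "tool_rot": TCP orientation; "ft_force": force on the tool from outside, world axes, zero at the start; "ft_torque": the same for the moment, N m; "grip_width": finger opening in m.
Only numpy, scipy, OpenCV 4.12 (cv2) and the standard library are available. Lean on these libraries where they do the work, as an engineer would, in place of code of your own. Each camera call takes 0.05 s, during which the arm holds its last target.

## Working session

There is one attempt and no reset: what is moved stays moved. The work goes in short steps, Python scripts to look and compute and a shell command to move; the robot and the scene stay as the last step left them, time stands still between calls to the robot, and variables do not carry over. Pictures are saved under pics/ and viewed, and the job is handed in when it is done.

```bash
mkdir -p pics
python3 - <<'E'
from workcell import bot
import cv2
for n in("side","top"):
    c=bot.camera(n); cv2.imwrite(f"pics/{n}0.png",c["color"]); print(n,c["fx"],c["fy"],c["cx"],c["cy"],c["k1"],c["extrinsics"].round(4).tolist() if hasattr(c["extrinsics"],'round') else c["extrinsics"])
o=bot.get_obs(); print({k:o[k] for k in("clock","eef_pos","tool_rot","ft_force","grip_width")})
E
```

```text
side 383.3623605139483 383.3623605139483 317.38330648370226 197.99543140028106 -0.055742842462882726 [[0.9985, -0.0539, 0.0087, -0.5854], [0.035, 0.755, 0.6548, -0.083], [-0.0419, -0.6535, 0.7558, -0.902], [0.0, 0.0, 0.0, 1.0]]
top 385.2551621631542 385.2551621631542 320.2216174080774 203.4245733845986 -0.07697134099191706 [[-0.0041, -0.9996, -0.0263, 0.0057], [0.9877, -0.0082, 0.1563, -0.5896], [-0.1565, -0.0253, 0.9874, -0.8731], [0.0, 0.0, 0.0, 1.0]]
{'clock': 0.1, 'eef_pos': array([ 0.16691756, -0.47068638,  0.23047983]), 'tool_rot': array([-0.57714848,  0.40853975, -0.40740216,  0.57794324]), 'ft_force': array([-0.21853686, -0.88804213,  1.14637362]), 'grip_width': 0.08549108835645623}
```

View pics/side0.png

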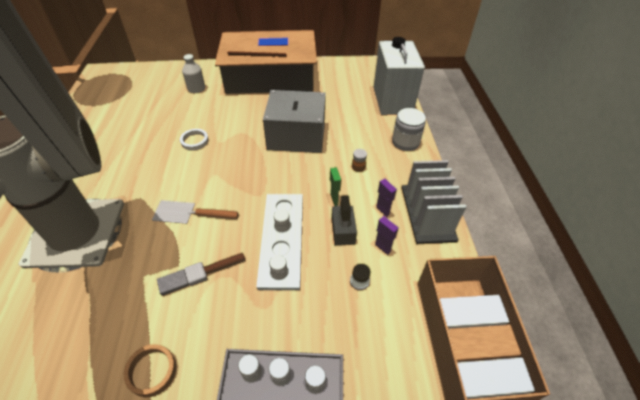

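View pics/top0.png

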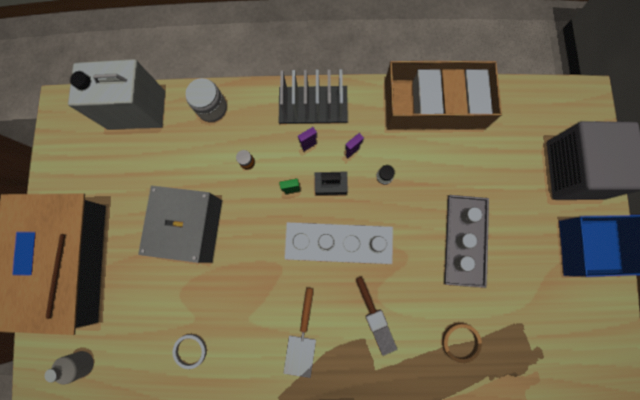

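The top view shows the nest plate around (340,243). It has pots at columns ~326 and ~378, and empty pockets at ~301 and ~352. The spares are at (474,215), (469,240) and (467,264), the key in its stand at (331,182), and the guard at (175,224) with its slot. The jars are at (385,174) and (245,160).

```bash
cat > h.py <<'E'
from workcell import bot
import numpy as np, cv2
from scipy.optimize import least_squares
from scipy.spatial.transform import Rotation as R
C={}
def shot(n,save=None):
    C[n]=bot.camera(n)
    if save: cv2.imwrite(save,C[n]["color"])
    return C[n]
def proj(c,P):
    P=np.atleast_2d(P);E=np.array(c["extrinsics"]);q=P@E[:3,:3].T+E[:3,3]
    u=q[:,0]/-q[:,2];v=-q[:,1]/-q[:,2];d=1+c["k1"]*(u*u+v*v)
    return np.c_[c["cx"]+c["fx"]*u*d,c["cy"]+c["fy"]*v*d]
def onz(c,px,z):
    return least_squares(lambda p:(proj(c,[p[0],p[1],z])[0]-px),[.45,0]).x
def tri(p):  # dict cam->px
    return least_squares(lambda P:np.concatenate([proj(C[n],P)[0]-p[n] for n in p]),[.45,0,.03])
E
python3 - <<'E'
from h import *
for n in("side","top"):shot(n)
for t in("fixture_hole0","fixture_hole1","fixture_hole2","fixture_hole3","pot_a","key","stand","slot","guard","ink_jar","thinner_jar","fixture","tray","plunger_top"):
    for n in("top","side"):
        z={"slot":.11,"plunger_top":.075}.get(t,.015 if "hole" in t else .005 if 'pot' in t else .008 if t=="key" else 0)
        for d in bot.spot_point(t,n)[:6]: 
            p=d["point"];print(t,n,round(d["conf"],2),np.round(p,1),onz(C[n],p,z).round(4))
E
```

```text
fixture_hole0 top 0.84 [377.5 242.8] [ 0.4967 -0.1358]
fixture_hole0 top 0.67 [300.4 243. ] [0.4974 0.0516]
fixture_hole0 top 0.61 [351.8 242.4] [ 0.4982 -0.0735]
fixture_hole0 top 0.55 [323.4 242.1] [ 0.4993 -0.0045]
fixture_hole0 side 0.87 [279.9 244.2] [ 0.4974 -0.0651]
fixture_hole0 side 0.66 [284.6 204.2] [0.5079 0.0531]
fixture_hole0 side 0.65 [281.9 223.5] [ 0.5016 -0.0064]
fixture_hole0 side 0.63 [278.2 273.5] [ 0.4945 -0.1404]
fixture_hole1 top 0.84 [377.5 242.8] [ 0.4967 -0.1358]
fixture_hole1 top 0.67 [300.4 243. ] [0.4974 0.0516]
fixture_hole1 top 0.61 [351.8 242.4] [ 0.4982 -0.0735]
fixture_hole1 top 0.55 [323.4 242.1] [ 0.4993 -0.0045]
fixture_hole1 side 0.87 [279.9 244.2] [ 0.4974 -0.0651]
fixture_hole1 side 0.66 [284.6 204.2] [0.5079 0.0531]
fixture_hole1 side 0.65 [281.9 223.5] [ 0.5016 -0.0064]
fixture_hole1 side 0.63 [278.2 273.5] [ 0.4945 -0.1404]
fixture_hole2 top 0.84 [377.5 242.8] [ 0.4967 -0.1358]
fixture_hole2 top 0.67 [300.4 243. ] [0.4974 0.0516]
fixture_hole2 top 0.61 [351.8 242.4] [ 0.4982 -0.0735]
fixture_hole2 top 0.55 [323.4 242.1] [ 0.4993 -0.0045]
fi
[... 1987 characters left out ...]
.4] [ 0.6756 -0.1479]
thinner_jar top 0.59 [243.9 161.5] [0.708  0.1995]
thinner_jar side 0.86 [358.9 166.9] [0.7113 0.1905]
fixture top 0.84 [336.4 240.8] [ 0.5032 -0.0364]
fixture top 0.7 [468.3 214.2] [ 0.5666 -0.3672]
fixture side 0.91 [281.4 240. ] [ 0.4998 -0.0432]
fixture side 0.55 [341.4 231.6] [ 0.6422 -0.0258]
fixture side 0.23 [281.1 243.9] [ 0.4991 -0.0542]
tray top 0.66 [462.1 236.8] [ 0.5103 -0.3482]
tray top 0.32 [378.6 243.8] [ 0.4951 -0.1403]
tray top 0.27 [302.2 242.7] [0.499  0.0483]
tray side 0.65 [283.2 380.6] [ 0.5046 -0.3553]
tray side 0.54 [282. 222.] [0.5009 0.0096]
plunger_top top 0.56 [177.7 226.6] [0.533  0.3349]
plunger_top side 0.27 [296.4 137. ] [0.5422 0.2354]
```

Run:
```python
from h import *
for n in("side","top"):shot(n)
t=C["top"]["color"];s=C["side"]["color"]
def up(im,x0,y0,x1,y1,k): 
    return cv2.resize(im[y0:y1,x0:x1],None,fx=k,fy=k,interpolation=cv2.INTER_CUBIC)
cv2.imwrite("pics/t_fix.png",up(t,278,165,408,270,6))
cv2.imwrite("pics/t_tray.png",up(t,435,185,500,295,5))
cv2.imwrite("pics/t_guard.png",up(t,130,180,230,270,6))
cv2.imwrite("pics/s_fix.png",up(s,250,160,400,295,5))
```

```text
(no output)
```

View pics/t_fix.png

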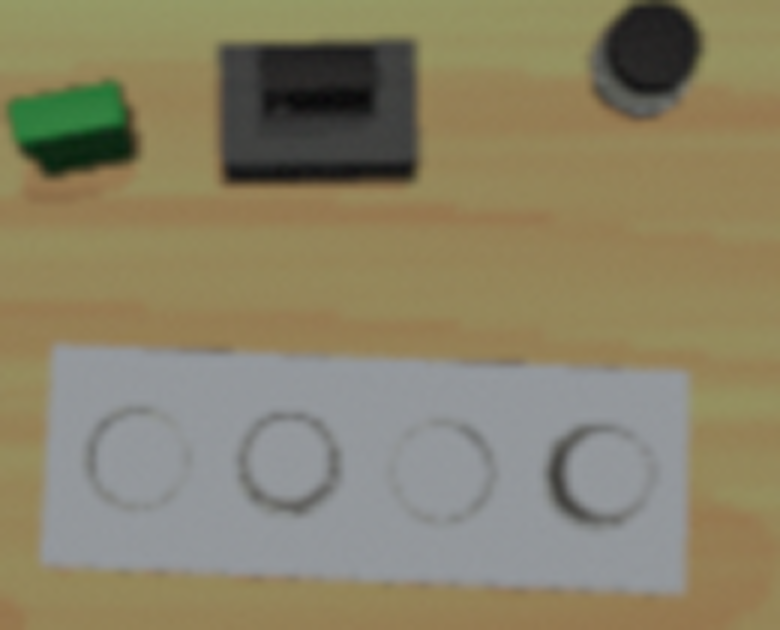

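View pics/t_tray.png

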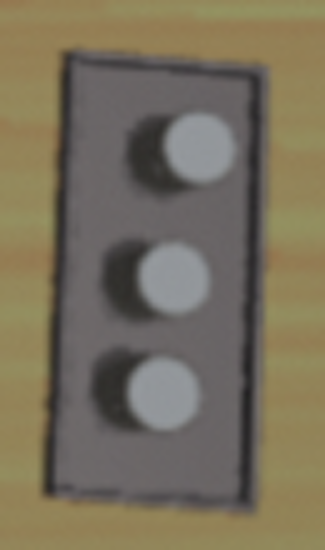

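View pics/t_guard.png

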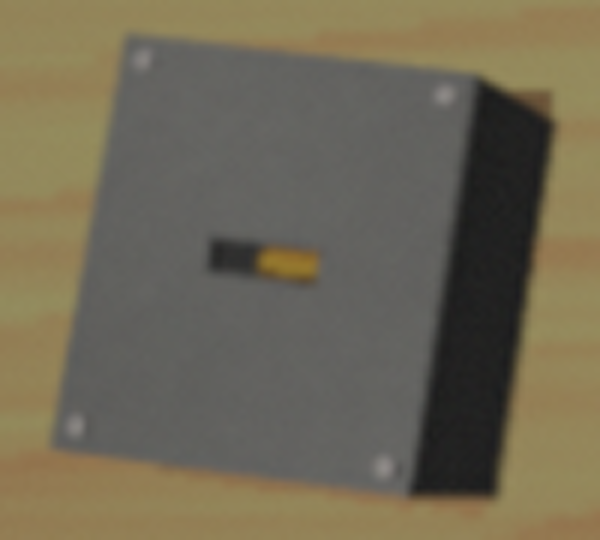

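View pics/s_fix.png

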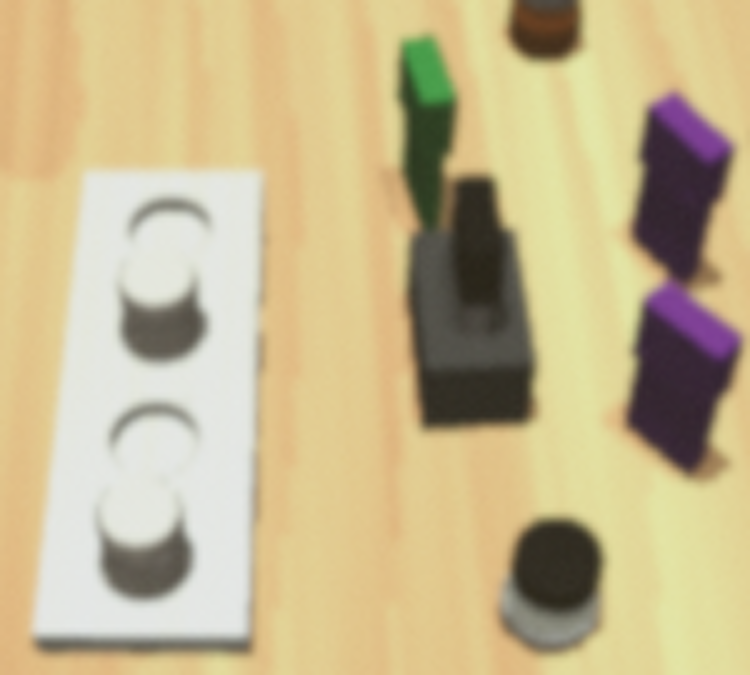

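Run:
```python
from h import *
for n in("side","top"):shot(n)
def pts(l,k,x0,y0): return (np.array(l,float)+.5)/k-.5+[x0,y0]
def rep(name,n,l,k,x0,y0,z):
    q=np.array([onz(C[n],p,z) for p in pts(l,k,x0,y0)]); print(name,n,(q*1000).round(1).tolist(),"mean",(q.mean(0)*1000).round(1)); return q
def ang(q): return np.degrees(np.arctan2(*(q[1]-q[0])[::-1])).round(1),np.degrees(np.arctan2(*(q[2]-q[1])[::-1])).round(1),np.degrees(np.arctan2(*(q[3]-q[2])[::-1])).round(1)
T=(6,278,165)
print(ang(rep("fix","top",[(55,345),(690,370),(685,593),(40,565)],*T,.015)))
rep("holes","top",[(138,458),(442,472)],*T,.015)
print(ang(rep("stand","top",[(220,45),(415,40),(415,162),(225,165)],*T,.048)))
rep("keytop","top",[(258,47),(376,47),(378,92),(258,92)],*T,.108)
print(ang(rep("guard","top",[(127,35),(478,78),(411,496),(50,447)],6,130,180,.11)))
print(ang(rep("slot","top",[(210,238),(320,250),(318,284),(207,270)],6,130,180,.11)))
rep("spares","top",[(199,148),(174,278),(163,393)],5,435,185,.055)
rep("pots","top",[(290,462),(606,474)],*T,.055)
S=(5,250,160)
print(ang(rep("fix","side",[(85,171),(262,171),(248,640),(35,638)],*S,.015)))
print(ang(rep("stand","side",[(413,230),(516,230),(535,366),(422,366)],*S,.048)))
rep("keytop","side",[(455,178),(492,178),(500,222),(458,222)],*S,.108)
```

```text
fix top [[548.9, 85.4], [536.7, -173.7], [446.9, -168.9], [459.5, 90.7]] mean [498.  -41.6]
(np.float64(-92.7), np.float64(177.0), np.float64(87.2))
holes top [[502.5, 51.1], [496.1, -72.1]] mean [499.3 -10.5]
stand top [[666.2, 16.1], [667.4, -62.3], [617.5, -61.6], [617.0, 14.2]] mean [642.  -23.4]
(np.float64(-89.1), np.float64(179.1), np.float64(90.4))
keytop top [[650.7, -0.6], [650.2, -44.9], [632.9, -45.5], [633.4, -0.6]] mean [641.8 -22.9]
guard top [[624.7, 390.1], [606.5, 251.4], [450.4, 270.5], [467.8, 410.2]] mean [537.4 330.6]
(np.float64(-97.5), np.float64(173.0), np.float64(82.9))
slot top [[546.3, 352.2], [541.6, 309.3], [528.8, 309.4], [534.2, 352.7]] mean [537.7 330.9]
(np.float64(-96.3), np.float64(179.4), np.float64(82.9))
spares top [[559.5, -361.8], [498.5, -346.1], [445.4, -338.0]] mean [ 501.1 -348.6]
pots top [[498.2, -11.1], [492.7, -133.4]] mean [495.5 -72.2]
fix side [[462.4, 89.5], [551.8, 85.4], [538.6, -176.0], [449.7, -170.9]] mean [500.6 -43. ]
(np.float64(-2.7), np.float64(-92.9), np.float64(176.8))
stand side [[621.6, 15.8], [670.2, 13.5], [669.6, -65.2], [619.4, -62.8]] mean [645.2 -24.7]
(np.float64(-2.7), np.float64(-90.4), np.float64(177.2))
keytop side [[636.3, -5.1], [652.6, -5.8], [653.3, -31.2], [635.2, -30.4]] mean [644.3 -18.1]
```

Run:
```python
from h import *
for n in("side",):shot(n)
s=C["side"]["color"]
def up(im,x0,y0,x1,y1,k): 
    return cv2.resize(im[y0:y1,x0:x1],None,fx=k,fy=k,interpolation=cv2.INTER_CUBIC)
cv2.imwrite("pics/s_tray.png",up(s,210,340,350,400,5))
cv2.imwrite("pics/s_guard.png",up(s,255,85,335,155,8))
```

```text
(no output)
```

View pics/s_tray.png

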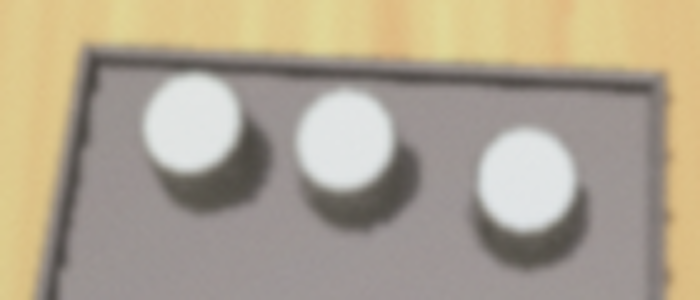

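View pics/s_guard.png

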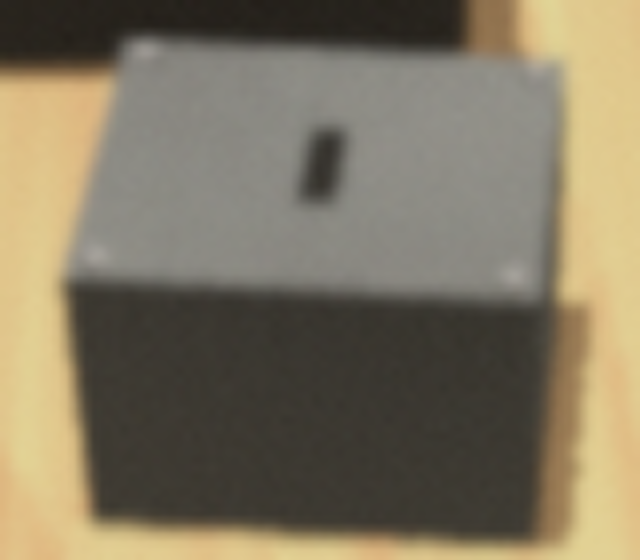

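```bash
cat >> h.py <<'E'
def pts(l,k,x0,y0): return (np.array(l,float)+.5)/k-.5+[x0,y0]
def rep(name,n,l,k,x0,y0,z):
    q=np.array([onz(C[n],p,z) for p in pts(l,k,x0,y0)]); print(name,n,(q*1000).round(1).tolist(),"mean",(q.mean(0)*1000).round(1)); return q
def up(n,x0,y0,x1,y1,k,f): 
    cv2.imwrite(f,cv2.resize(C[n]["color"][y0:y1,x0:x1],None,fx=k,fy=k,interpolation=cv2.INTER_CUBIC))
def st(goal=None,yaw=None):
    o=bot.get_obs();M=R.from_quat(o["tool_rot"]).as_matrix();p=o["eef_pos"]
    print("t",round(o["clock"],2),"tcp",(p*1000).round(1),"F",np.round(o["ft_force"],1),"T",np.round(o["ft_torque"],2),"w",round(o["grip_width"]*1000,1),"j6",round(o["joint_pos"][5],2))
    print(" xaxis",M[:,0].round(3),"yaxis",M[:,1].round(3))
    if goal is not None:
        # desired: y down, x at yaw (deg) in world
        a=np.radians(yaw);x=np.array([np.cos(a),np.sin(a),0]);y=np.array([0,0,-1.]);D=np.c_[x,y,np.cross(x,y)]
        print(" rotvec deg",np.degrees(R.from_matrix(M.T@D).as_rotvec()).round(2)," shift mm (cur axes)",(M.T@(np.array(goal)-p)*1000).round(1)," (goal axes)",(D.T@(np.array(goal)-p)*1000).round(1))
E
python3 - <<'E'
from h import *
shot("side")
rep("spares","side",[(192,123),(345,140),(526,180)],5,210,340,.055)
rep("guard","side",[(123,37),(563,62),(547,303),(65,283)],8,255,85,.11)
rep("slot","side",[(319,128),(346,130),(330,205),(299,203)],8,255,85,.11)
st([.447,-.339,.12],90)
st([.447,-.339,.12],-90)
E
```

```text
spares side [[446.9, -340.4], [500.0, -348.5], [561.7, -364.9]] mean [ 502.9 -351.3]
guard side [[469.5, 411.3], [628.1, 388.4], [613.5, 249.7], [454.6, 267.5]] mean [541.4 329.2]
slot side [[539.8, 351.5], [549.3, 349.9], [543.0, 306.4], [532.4, 308.0]] mean [541.1 328.9]
t 1.9 tcp [ 167.1 -471.2  231.3] F [-0.   0.8 -0.2] T [-0.02  0.05  0.05] w 85.5 j6 1.57
 xaxis [ 0.334 -0.942 -0.   ] yaxis [-0.  0. -1.]
 rotvec deg [  -0.   -160.47   -0.  ]  shift mm (cur axes) [-31.1 111.3 308. ]  (goal axes) [ 132.2  111.3 -279.9]
t 1.9 tcp [ 167.1 -471.2  231.3] F [-0.   0.8 -0.2] T [-0.02  0.05  0.05] w 85.5 j6 1.57
 xaxis [ 0.334 -0.942 -0.   ] yaxis [-0.  0. -1.]
 rotvec deg [ 0.   19.53 -0.  ]  shift mm (cur axes) [-31.1 111.3 308. ]  (goal axes) [-132.2  111.3  279.9]
```

```bash
python3 -m inch '0 9.77 0 0 0 0 0.35;0 9.77 0 0 0 0 0.35;0 0 0 -22 18 47 0.35;0 0 0 -22 18 47 0.35;0 0 0 -22 18 47 0.35;0 0 0 -22 18 47 0.35;0 0 0 -22 18 46 0.35;0 0 0 -22 18 46 0.35;0 0 0 0 0 0 0.35'
python3 - <<'E'
from h import *
st([.446,-.339,.022],-90)
E
```

```text
clock: 3.02
eef_pos: [0.4492, -0.3368, 0.1213]
tool_rot: [-0.501, 0.5, -0.498, 0.501]
ft_force: [-0.3, 0.4, 0.1]
grip_width: 0.0554
t 3.02 tcp [ 449.2 -336.8  121.3] F [-0.3  0.4  0.1] T [-0.    0.   -0.01] w 55.4 j6 2.49
 xaxis [ 0.005 -1.    -0.002] yaxis [-0.002  0.002 -1.   ]
 rotvec deg [ 0.1   0.3  -0.12]  shift mm (cur axes) [ 2.4 99.3 -3.1]  (goal axes) [ 2.2 99.3 -3.2]
```

```bash
python3 -m inch '0 0.3 0 2 20 -3 0.35;0 0 0 0 40 0 0.35;0 0 0 0 37 0 0.35;0 0 0 0 0 0 0.35'
python3 - <<'E'
from h import *
st([.446,-.339,.022],-90)
for n in("side","top"):shot(n)
up("side",200,280,360,400,5,"pics/g1s.png");up("top",400,180,540,300,5,"pics/g1t.png")
E
```

```text
clock: 3.52
eef_pos: [0.4411, -0.3401, 0.0239]
tool_rot: [-0.499, 0.504, -0.499, 0.498]
ft_force: [0.2, -0.3, -0.1]
grip_width: 0.0555
t 3.52 tcp [ 441.1 -340.1   23.9] F [ 0.2 -0.3 -0.1] T [ 0.05 -0.02  0.07] w 55.5 j6 2.49
 xaxis [-0.007 -1.    -0.004] yaxis [-0.006  0.004 -1.   ]
 rotvec deg [ 0.33 -0.38 -0.23]  shift mm (cur axes) [-1.1  1.8  4.9]  (goal axes) [-1.1  1.9  4.9]
```

View pics/g1s.png

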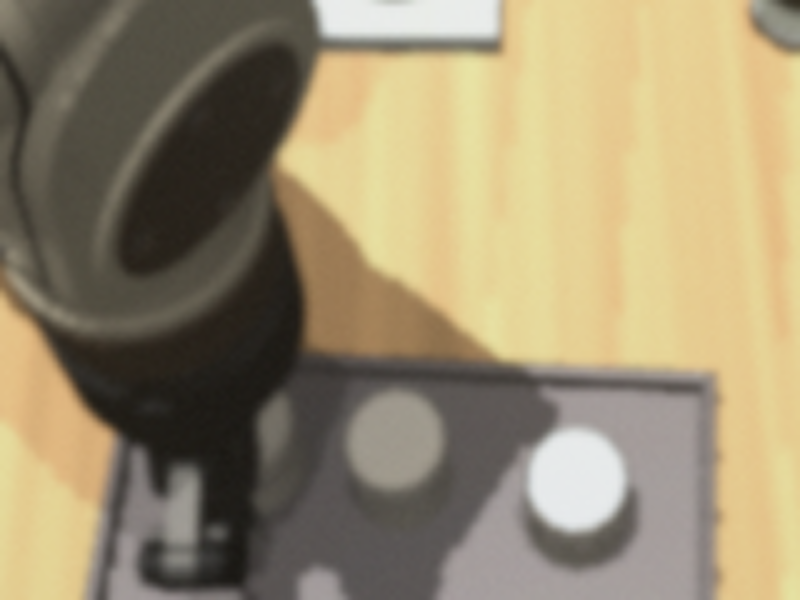

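View pics/g1t.png

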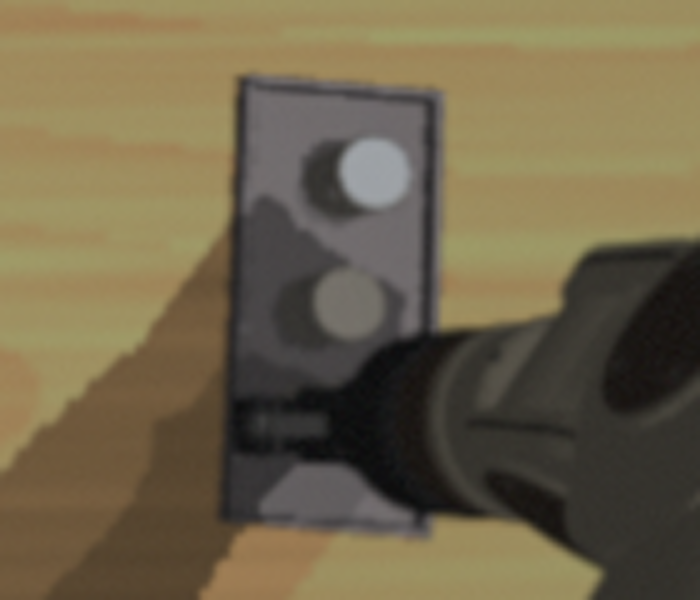

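```bash
cat >> h.py <<'E'
def avg(n=8,goal=None,yaw=None):
    P=[];Q=[];F=[];T=[]
    for i in range(n):
        bot.camera("top");o=bot.get_obs();P.append(o["eef_pos"]);Q.append(o["tool_rot"]);F.append(o["ft_force"]);T.append(o["ft_torque"])
    P=np.array(P)*1000;p=P.mean(0);M=R.from_quat(Q).mean().as_matrix()
    print("t",round(o["clock"],2),"avg",p.round(2),"sd",P.std(0).round(2),"F",np.mean(F,0).round(2),"T",np.mean(T,0).round(3),"w",round(o["grip_width"]*1000,1))
    print(" x",M[:,0].round(4),"y",M[:,1].round(4),"yaw",np.degrees(np.arctan2(M[1,0],M[0,0])).round(2))
    if goal is not None:
        a=np.radians(yaw);x=np.array([np.cos(a),np.sin(a),0]);y=np.array([0,0,-1.]);D=np.c_[x,y,np.cross(x,y)]
        print(" rotvec",np.degrees(R.from_matrix(M.T@D).as_rotvec()).round(2)," shift cur",(M.T@(np.array(goal)*1000-p)).round(1)," goalaxes",(D.T@(np.array(goal)*1000-p)).round(1))
E
python3 - <<'E'
from h import *
avg(8,[.446,-.339,.022],-90)
E
```

```text
t 4.03 avg [ 445.01 -342.21   27.95] sd [0.26 0.37 0.46] F [-0.32 -0.15  0.18] T [ 0.01   0.01  -0.003] w 55.3
 x [-0.0057 -1.      0.0018] y [ 0.0023 -0.0018 -1.    ] yaw -90.33
 rotvec [-0.13 -0.33  0.1 ]  shift cur [-3.2  5.9  1. ]  goalaxes [-3.2  6.   1. ]
```

```bash
python3 -m inch '0 0 0 -3 5 1 0.35;0 0 0 0 0 0 0.35;0 0 0 0 0 0 0.9;0 0 0 0 0 0 0.9;0 0 0 0 0 0 0.9;0 0 0 0 0 0 0.9'
python3 - <<'E'
from h import *
avg(4,[.446,-.339,.022],-90)
E
```

```text
clock: 4.78
eef_pos: [0.4453, -0.3384, 0.0214]
tool_rot: [0.499, -0.501, 0.502, -0.499]
ft_force: [-0.3, 0.1, 1.1]
grip_width: 0.0344
t 4.97 avg [ 445.34 -338.42   21.42] sd [0.01 0.   0.01] F [0.41 0.13 0.97] T [-0.015 -0.075 -0.004] w 34.1
 x [-5.5e-03 -1.0e+00  2.0e-04] y [ 4.e-04 -2.e-04 -1.e+00] yaw -90.31
 rotvec [-0.02 -0.31  0.01]  shift cur [ 0.6 -0.6  0.7]  goalaxes [ 0.6 -0.6  0.7]
```

```bash
python3 -m inch '0 0 0 0 -40 0 0.9;0 0 0 0 -50 0 0.9;0 -9.7 0 0 -10 0 0.9;0 -9.7 0 0 0 0 0.9;0 -9.7 0 0 0 0 0.9;0 -9.7 0 0 0 0 0.9;0 -9.7 0 0 0 0 0.9;0 -9.7 0 0 0 0 0.9;0 -9.7 0 0 0 0 0.9;0 -9.7 0 0 0 0 0.9;0 -9.8 0 0 0 0 0.9;0 0 0 0 0 0 0.9'
python3 - <<'E'
from h import *
st([.4977,-.0733,.12],-2.9)
E
```

```text
clock: 6.48
eef_pos: [0.4448, -0.3381, 0.1209]
tool_rot: [-0.707, 0.019, -0.018, 0.707]
ft_force: [0.1, 0.1, -1.1]
grip_width: 0.0345
t 6.47 tcp [ 444.8 -338.1  120.9] F [ 0.1  0.1 -1.1] T [ 0.01 -0.01  0.01] w 34.5 j6 0.97
 xaxis [ 0.999 -0.053 -0.001] yaxis [-0.001  0.001 -1.   ]
 rotvec deg [-0.03 -0.13 -0.05]  shift mm (cur axes) [ 38.8   1.  267.2]  (goal axes) [ 39.4   0.9 267.1]
```

```bash
python3 -m inch '0 0 0 6.5 0 44.5 0.9;0 0 0 6.5 0 44.5 0.9;0 0 0 6.5 0 44.5 0.9;0 0 0 6.5 0 44.5 0.9;0 0 0 6.5 0 44.5 0.9;0 0 0 6.5 0 44.5 0.9;0 0 0 0 50 0 0.9;0 0 0 0 0 0 0.9;0 0 0 0 0 0 0.9'
python3 - <<'E'
from h import *
avg(4,[.4977,-.0733,.0235],-2.9)
for n in("side","top"):shot(n)
up("side",220,150,350,300,5,"pics/p1s.png");up("top",270,180,410,290,5,"pics/p1t.png")
E
```

```text
clock: 7.6
eef_pos: [0.4978, -0.0741, 0.072]
tool_rot: [0.707, -0.019, 0.019, -0.707]
ft_force: [1.2, -0.5, 0.1]
grip_width: 0.0343
t 7.8 avg [498.84 -74.43  72.87] sd [0.14 0.06 0.11] F [ 0.03  0.12 -0.39] T [-0.01  -0.013 -0.003] w 34.2
 x [ 0.9986 -0.0527  0.0027] y [ 2.7e-03 -4.0e-04 -1.0e+00] yaw -3.02
 rotvec [ 0.02 -0.12  0.15]  shift cur [-1.3 49.4  1.1]  goalaxes [-1.2 49.4  1.1]
```

View pics/p1s.png

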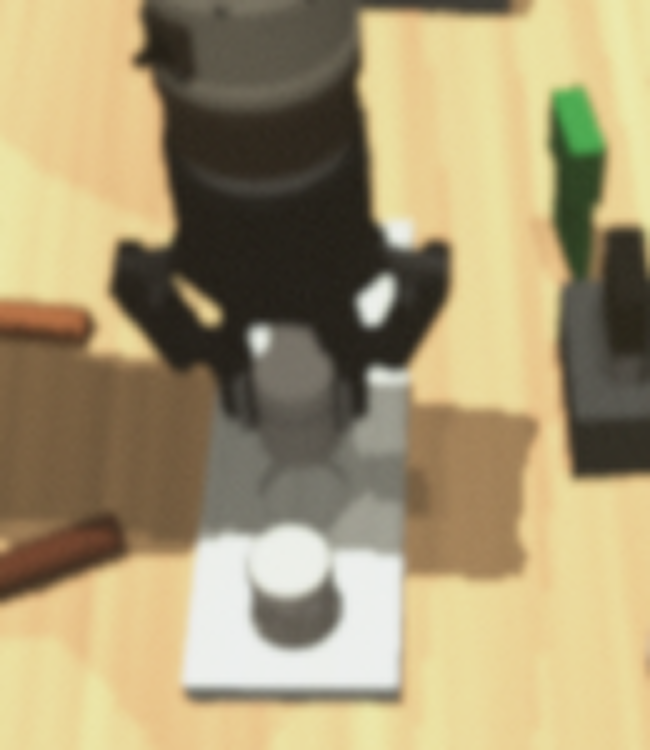

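View pics/p1t.png

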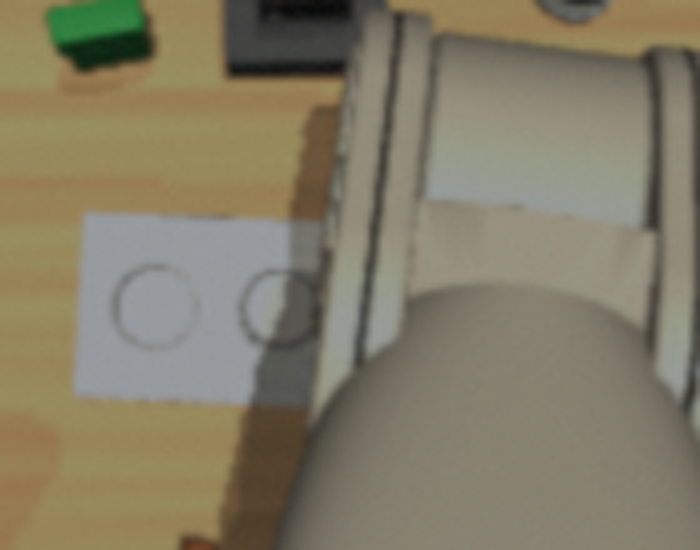

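```bash
cat >> h.py <<'E'
def circ(x,y,z,r,n=60):
    t=np.linspace(0,2*np.pi,n);return np.c_[x+r*np.cos(t),y+r*np.sin(t),0*t+z]
def overlay(n,items,x0,y0,x1,y1,k,f):
    im=cv2.resize(C[n]["color"][y0:y1,x0:x1],None,fx=k,fy=k,interpolation=cv2.INTER_CUBIC)
    for P,col in items:
        q=(proj(C[n],P)-[x0,y0]+.5)*k-.5
        cv2.polylines(im,[np.round(q*8).astype(int).reshape(-1,1,2)],False,col,1,cv2.LINE_AA,3)
    cv2.imwrite(f,im)
E
python3 - <<'E'
from h import *
shot("side")
g=(0,255,0);r=(0,0,255)
it=[(circ(.4988,-.0744,.0565,.018),g),(circ(.4988,-.0744,.1065,.018),g),(circ(.4977,-.0733,.015,.02),r),(circ(.493,-.1352,.055,.018),r)]
it.append((np.array([[.4623,.0886,.015],[.5503,.0854,.015],[.5377,-.1748,.015],[.4483,-.1699,.015]]),r))
overlay("side",it,250,190,320,300,7,"pics/p1o.png")
E
```

```text
(no output)
```

View pics/p1o.png

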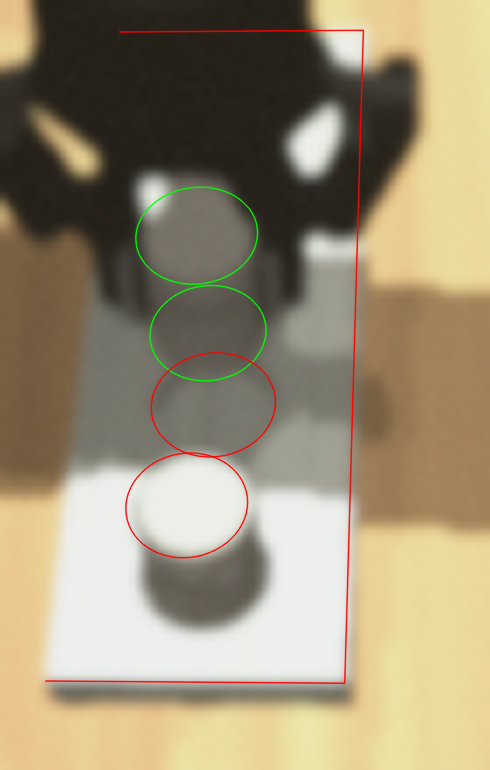

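```bash
python3 -m inch '0 0 0 0 20 0 0.9;0 0 0 0 18 0.4 0.9;0 0 0 0 4 0 0.9;0 0 0 0 3 0 0.9;0 0 0 0 0 0 0.9'
python3 - <<'E'
from h import *
avg(3,[.499,-.074,.0218],-2.9)
shot("side");up("side",250,190,320,300,7,"pics/p1d.png")
E
```

```text
clock: 8.57
eef_pos: [0.4981, -0.0733, 0.0268]
tool_rot: [0.707, -0.018, 0.018, -0.707]
ft_force: [0.0, 0.2, -1.5]
grip_width: 0.0342
t 8.72 avg [498.22 -73.34  26.89] sd [0.02 0.01 0.02] F [ 0.1  -0.17 -0.14] T [-0.009  0.012 -0.012] w 34.3
 x [ 0.9987 -0.0509  0.0011] y [ 1.1e-03 -1.0e-04 -1.0e+00] yaw -2.92
 rotvec [ 0.01 -0.02  0.07]  shift cur [ 0.8  5.1 -0.6]  goalaxes [ 0.8  5.1 -0.6]
```

View pics/p1d.png

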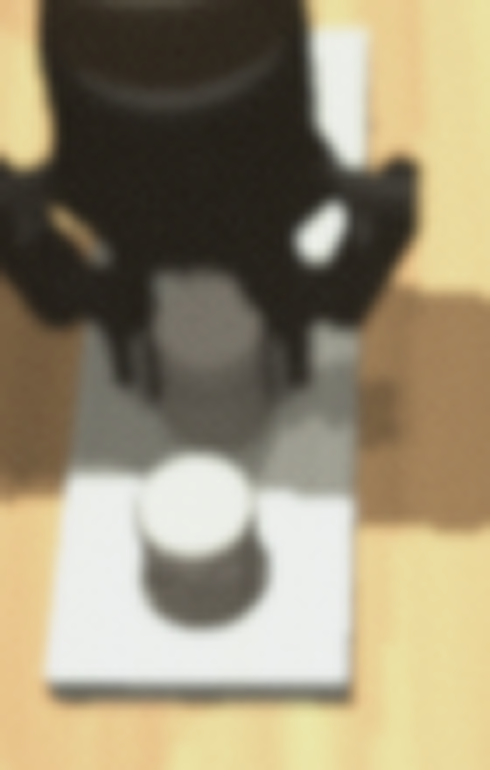

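```bash
python3 -m inch '0 0 0 0 3 0 0.9;0 0 0 0 2 0 0.9;0 0 0 0 0 0 0.9'
python3 - <<'E'
from h import *
avg(3,[.499,-.074,.0218],-2.9)
E
```

```text
clock: 9.15
eef_pos: [0.4977, -0.0732, 0.0214]
tool_rot: [-0.707, 0.018, -0.018, 0.707]
ft_force: [-0.4, -0.2, 1.2]
grip_width: 0.0344
t 9.3 avg [497.69 -73.22  21.4 ] sd [0.02 0.   0.  ] F [-0.57 -0.35  2.3 ] T [ 0.036  0.151 -0.002] w 34.5
 x [ 0.9987 -0.0508  0.    ] y [ 0.  0. -1.] yaw -2.91
 rotvec [-0.   -0.01  0.  ]  shift cur [ 1.3 -0.4 -0.7]  goalaxes [ 1.3 -0.4 -0.7]
```

```bash
python3 -m inch '0 0 0 0 0 0 0.35;0 0 0 0 0 0 0.35;0 0 0 0 0 0 0.35;0 0 0 0 -50 0 0.35;0 0 0 0 -50 0 0.35;0 0 0 2.6 0 -45.6 0.35;0 0 0 2.6 0 -45.6 0.35;0 0 0 2.6 0 -45.6 0.35;0 0 0 2.6 0 -45.6 0.35;0 0 0 2.6 0 -45.6 0.35;0 0 0 2.6 0 -45.6 0.35'; python3 -m inch '0 9.7 0 0 0 0 0.35;0 9.7 0 0 0 0 0.35;0 9.7 0 0 0 0 0.35;0 9.7 0 0 0 0 0.35;0 9.7 0 0 0 0 0.35;0 9.7 0 0 0 0 0.35;0 9.7 0 0 0 0 0.35;0 9.7 0 0 0 0 0.35;0 9.7 0 0 0 0 0.35;0 0 0 0 0 0 0.35;0 0 0 0 0 0 0.35'
python3 - <<'E'
from h import *
avg(3,[.4993,-.3473,.0214],-90.2)
shot("side","pics/s2.png")
E
```

```text
clock: 10.68
eef_pos: [0.4992, -0.3487, 0.1212]
tool_rot: [-0.707, 0.018, -0.018, 0.707]
ft_force: [0.5, 0.2, 0.2]
grip_width: 0.0554
clock: 12.05
eef_pos: [0.4993, -0.3472, 0.1212]
tool_rot: [-0.5, 0.5, -0.5, 0.5]
ft_force: [0.9, -0.0, -0.1]
grip_width: 0.0553
t 12.2 avg [ 499.35 -347.27  121.24] sd [0.02 0.01 0.03] F [ 0.05 -0.1  -0.01] T [0.007 0.041 0.023] w 55.6
 x [-2.3e-03 -1.0e+00 -1.0e-04] y [-1.e-04  1.e-04 -1.e+00] yaw -90.13
 rotvec [ 0.01  0.07 -0.  ]  shift cur [ 0.  99.8 -0. ]  goalaxes [ 0.  99.8 -0. ]
```

View pics/s2.png

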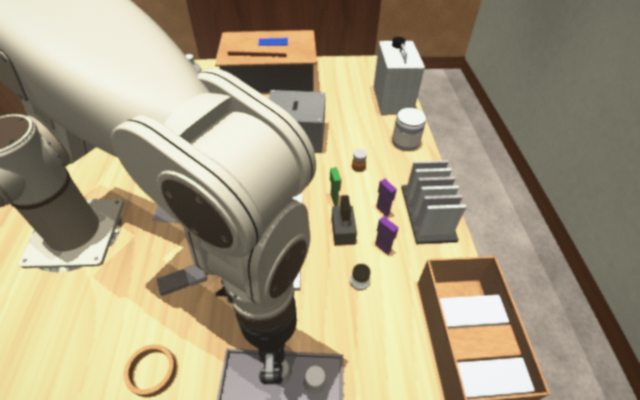

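```bash
python3 -m inch '0 0 0 0 50 0 0.35;0 0 0 0 40 0 0.35;0 0 0 0 10 0 0.35;0 0 0 0 0 0 0.35;0 0 0 0 0 0 0.9;0 0 0 0 0 0 0.9;0 0 0 0 0 0 0.9;0 0 0 0 0 0 0.9;0 0 0 0 -50 0 0.9;0 0 0 0 -50 0 0.9'; python3 -m inch '0 -9.7 0 0 0 0 0.9;0 -9.7 0 0 0 0 0.9;0 -9.7 0 0 0 0 0.9;0 -9.7 0 0 0 0 0.9;0 -9.7 0 0 0 0 0.9;0 -9.7 0 0 0 0 0.9;0 -9.7 0 0 0 0 0.9;0 -9.7 0 0 0 0 0.9;0 -9.6 0 0 0 0 0.9'; python3 -m inch '0 0 0 -1.9 0 49.7 0.9;0 0 0 -1.9 0 49.7 0.9;0 0 0 -1.9 0 49.7 0.9;0 0 0 -1.9 0 49.7 0.9;0 0 0 -1.9 0 49.7 0.9;0 0 0 -1.9 0 49.7 0.9;0 0 0 -1.9 0 49.7 0.9;0 0 0 -1.9 0 49.7 0.9;0 0 0 0 50 0 0.9;0 0 0 0 0 0 0.9;0 0 0 0 0 0 0.9'
python3 - <<'E'
from h import *
avg(3,[.504,.0506,.0214],-2.9)
shot("side")
g=(0,255,0);r=(0,0,255)
it=[(circ(.504,.0506,.055,.018),g),(circ(.504,.0506,.105,.018),g),(circ(.504,.0506,.015,.02),r),(circ(.4977,-.0732,.055,.018),r),(circ(.4977,-.0732,.005,.018),r)]
overlay("side",it,240,140,340,260,6,"pics/p2o.png")
E
```

```text
clock: 13.5
eef_pos: [0.4988, -0.3469, 0.1222]
tool_rot: [-0.499, 0.501, -0.5, 0.499]
ft_force: [0.9, -0.7, -0.5]
grip_width: 0.0344
clock: 14.62
eef_pos: [0.4993, -0.3472, 0.1216]
tool_rot: [0.707, -0.017, 0.017, -0.707]
ft_force: [0.5, -0.4, -0.3]
grip_width: 0.0344
clock: 16.0
eef_pos: [0.5055, 0.0502, 0.0724]
tool_rot: [0.707, -0.019, 0.019, -0.707]
ft_force: [-0.5, -0.5, 0.3]
grip_width: 0.0344
t 16.15 avg [506.46  50.02  73.04] sd [0.16 0.04 0.09] F [ 0.04  0.   -0.43] T [-0.004  0.02  -0.008] w 34.4
 x [ 0.9985 -0.0539  0.0029] y [ 2.9e-03  3.0e-04 -1.0e+00] yaw -3.09
 rotvec [-0.02 -0.19  0.16]  shift cur [-2.6 51.6  0.4]  goalaxes [-2.5 51.6  0.5]
```

View pics/p2o.png

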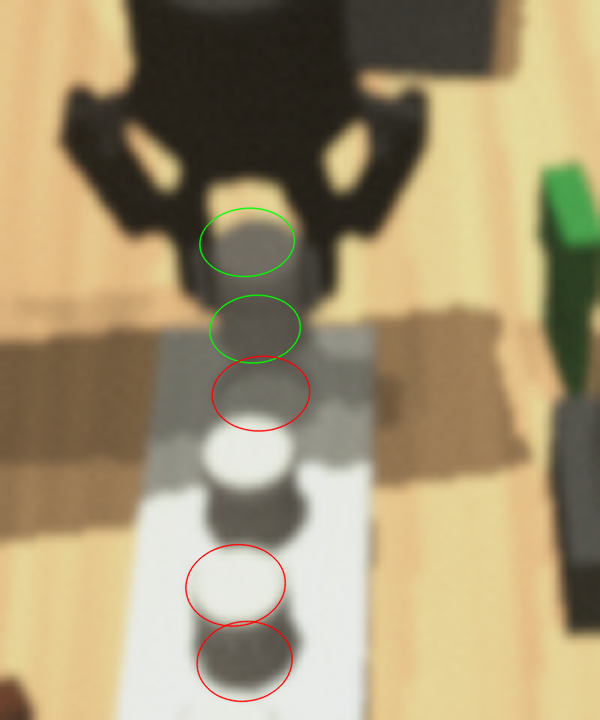

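Run:
```python
from h import *
avg(10,[.504,.0506,.0214],-2.9)
shot("side")
g=(0,255,0);r=(0,0,255)
o=bot.get_obs();p=o["eef_pos"]
it=[(circ(p[0],p[1],p[2]-.0164,.018),g),(circ(p[0],p[1],p[2]+.0336,.018),g)]
overlay("side",it,260,165,310,215,14,"pics/p2p.png")
overlay("side",[],260,165,310,215,14,"pics/p2q.png")
```

```text
t 16.7 avg [505.44  50.35  71.8 ] sd [0.38 0.17 0.47] F [-0.25  0.04 -0.25] T [-0.011  0.025 -0.003] w 34.2
 x [ 9.986e-01 -5.310e-02  9.000e-04] y [ 9.e-04  1.e-04 -1.e+00] yaw -3.04
 rotvec [-0.01 -0.14  0.05]  shift cur [-1.5 50.4  0.2]  goalaxes [-1.5 50.4  0.2]
```

View pics/p2p.png

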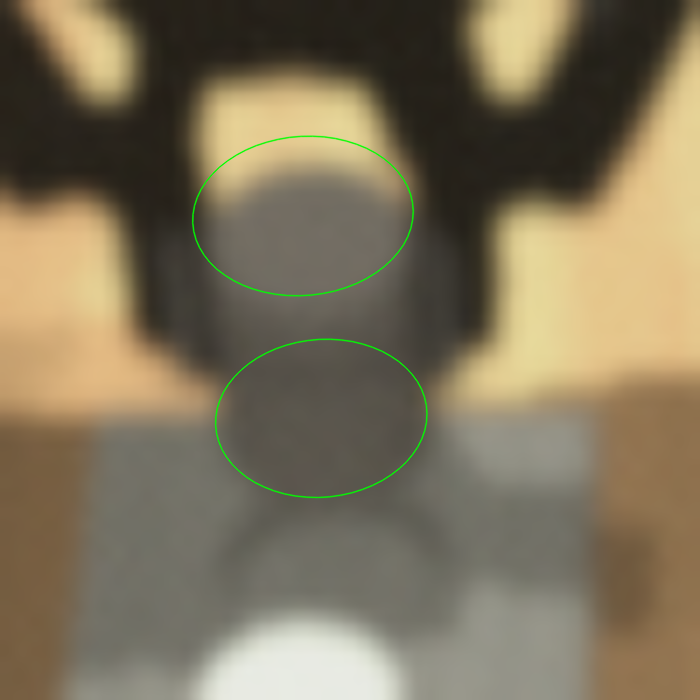

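View pics/p2q.png

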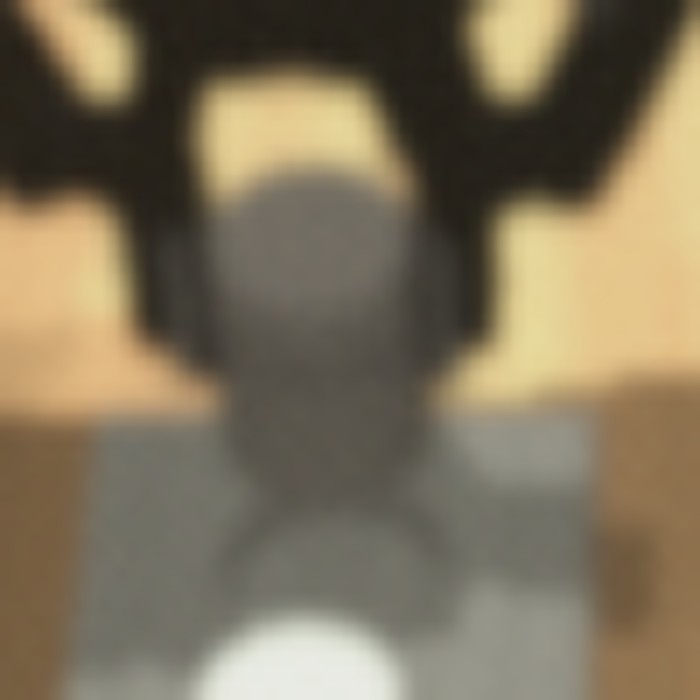

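```bash
python3 -m inch '0 0 0 -0.5 20 0.7 0.9;0 0 0 0 17 0 0.9;0 0 0 0 4 0 0.9;0 0 0 0 3 0 0.9;0 0 0 0 0 0 0.9'
python3 - <<'E'
from h import *
avg(4,[.504,.0506,.0214],-2.9)
E
```

```text
clock: 17.38
eef_pos: [0.505, 0.0513, 0.0276]
tool_rot: [-0.707, 0.018, -0.019, 0.707]
ft_force: [0.2, -0.6, 0.5]
grip_width: 0.0343
t 17.57 avg [505.12  51.34  27.85] sd [0.02 0.01 0.02] F [ 0.08  0.08 -0.11] T [-0.003  0.004  0.002] w 34.4
 x [ 0.9986 -0.0526  0.001 ] y [ 1.1e-03  1.0e-04 -1.0e+00] yaw -3.01
 rotvec [-0.01 -0.11  0.06]  shift cur [-1.1  6.4 -0.8]  goalaxes [-1.1  6.4 -0.8]
```

```bash
python3 -m inch '0 0 0 -0.3 3 0 0.9;0 0 0 0 2 0 0.9;0 0 0 0 1 0 0.9;0 0 0 0 0 0 0.9'
python3 - <<'E'
from h import *
avg(4,[.504,.0506,.0214],-2.9)
E
```

```text
clock: 18.08
eef_pos: [0.5046, 0.0513, 0.0236]
tool_rot: [-0.707, 0.018, -0.019, 0.707]
ft_force: [-6.8, -0.2, 17.6]
grip_width: 0.0343
t 18.27 avg [504.56  51.27  23.62] sd [0.02 0.01 0.01] F [-5.16 -1.13 17.51] T [-0.13   1.248 -0.015] w 34.3
 x [ 0.9986 -0.0527  0.0015] y [ 1.5e-03  1.0e-04 -1.0e+00] yaw -3.02
 rotvec [-0.01 -0.12  0.08]  shift cur [-0.5  2.2 -0.7]  goalaxes [-0.5  2.2 -0.7]
```

```bash
python3 -m inch '0 0 0 -0.8 -2 -0.3 0.9;0 0 0 0 0 0 0.9'
python3 - <<'E'
from h import *
avg(4,[.504,.0506,.0214],-2.9)
shot("side");overlay("side",[],240,140,340,260,6,"pics/p2r.png")
E
```

```text
clock: 18.52
eef_pos: [0.5037, 0.051, 0.0237]
tool_rot: [0.707, -0.018, 0.019, -0.707]
ft_force: [-0.5, -0.4, 5.7]
grip_width: 0.0343
t 18.73 avg [503.69  51.01  23.7 ] sd [0.01 0.   0.01] F [-1.95 -0.21  6.49] T [-0.063  0.32   0.003] w 34.5
 x [ 9.986e-01 -5.260e-02  4.000e-04] y [ 4.e-04 -1.e-04 -1.e+00] yaw -3.02
 rotvec [ 0.   -0.12  0.02]  shift cur [ 0.3  2.3 -0.4]  goalaxes [ 0.3  2.3 -0.4]
```

View pics/p2r.png

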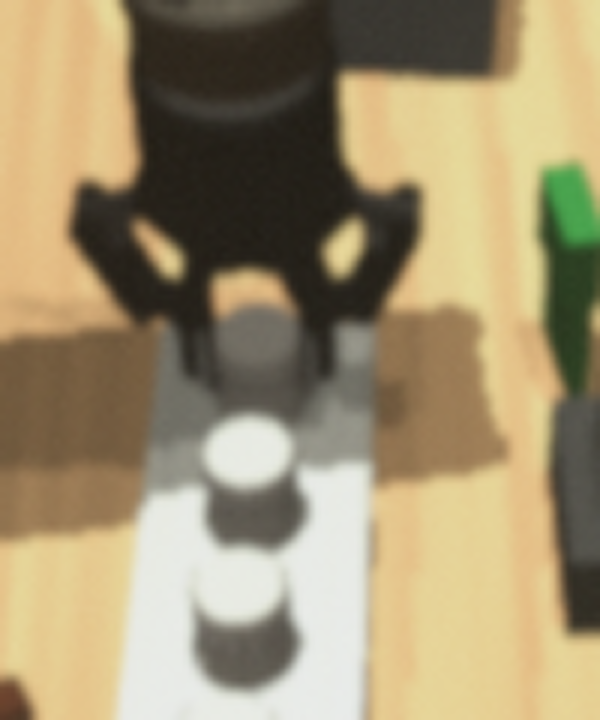

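```bash
python3 -m inch '0 0 0 0 0 0 0.35;0 0 0 0 0 0 0.35;0 0 0 0 0 0 0.35;0 0 0 0 -50 0 0.35;0 0 0 0 -50 0 0.35;0 0 0 0 -50 0 0.35;0 0 0 -50 -20 0 0.35;0 0 0 -50 0 0 0.35;0 0 0 -50 0 0 0.35;0 0 0 0 0 0 0.35'
python3 - <<'E'
from h import *
st([.642,-.023,.15],0)
for n in("side","top"):shot(n)
g=(0,0,255)
c0=np.array([.4993,-.0423]);u=np.array([.0506,.9987])
it=[(circ(*(c0+u*y),z,r),g) for y in(-.093,-.031,.031,.093) for z,r in((.055,.018),)]
overlay("side",it,240,160,340,290,6,"pics/c1s.png");overlay("top",it,278,205,408,275,6,"pics/c1t.png")
overlay("side",[],310,160,410,280,6,"pics/ks.png")
E
```

```text
clock: 20.02
eef_pos: [0.35, 0.0587, 0.1929]
tool_rot: [0.707, -0.019, 0.017, -0.707]
ft_force: [-0.1, 0.4, -0.1]
grip_width: 0.0555
t 20.02 tcp [350.   58.7 192.9] F [-0.1  0.4 -0.1] T [ 0.01  0.01 -0.04] w 55.5 j6 1.79
 xaxis [ 0.999 -0.052 -0.002] yaxis [-0.002 -0.    -1.   ]
 rotvec deg [ 0.02 -2.96 -0.14]  shift mm (cur axes) [296.   42.2 -66.5]  (goal axes) [292.   42.9 -81.7]
```

View pics/c1s.png

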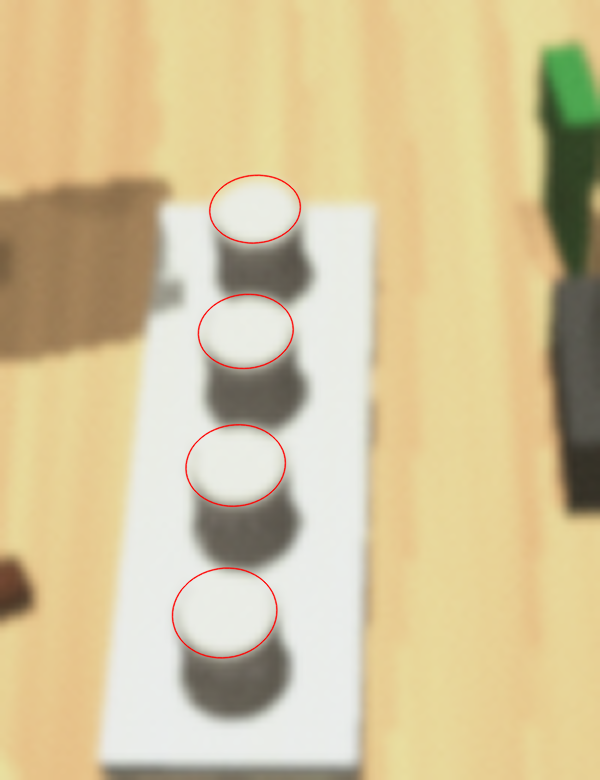

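View pics/c1t.png

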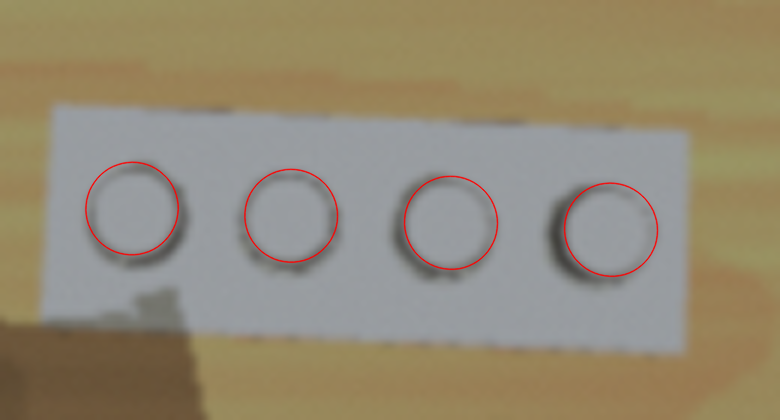

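View pics/ks.png

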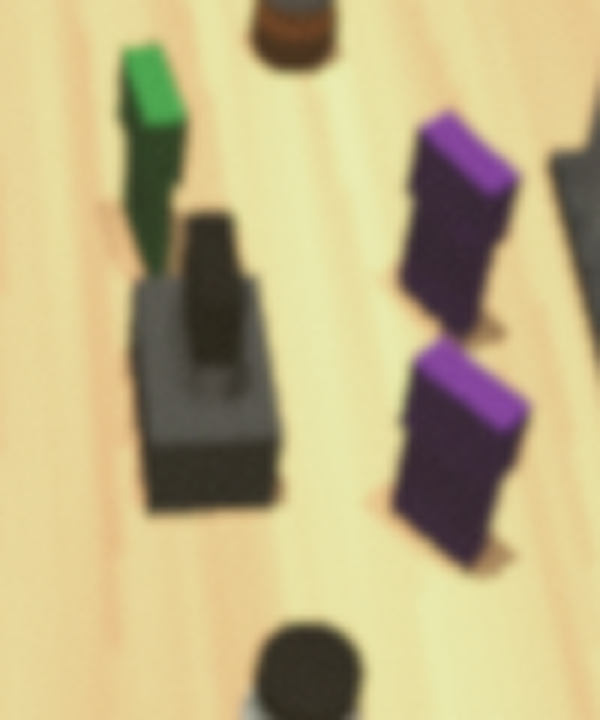

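All four pots are seated and match the model in both views. Next is the key in its stand. The grip top is at about (345,200) in the side view, and the green and purple copies stand clear of it.

```bash
python3 -m inch '0 0 0 49.6 0 -11.2 0.55;0 0 0 49.6 0 -11.2 0.55;0 0 0 49.6 0 -11.2 0.55;0 0 0 49.6 0 -11.2 0.55;0 0 0 49.6 0 -11.2 0.55;0 0 0 49.6 0 -11.2 0.55;0 -2.3 0 0 40 0 0.55;0 0 0 0 0 0 0.55;0 0 0 0 0 0 0.55;0 0 0 0 0 0 0.55'
python3 - <<'E'
from h import *
avg(6,[.6436,-.024,.070],-0.7)
for n in("side","top"):shot(n)
overlay("side",[],300,110,420,240,5,"pics/k1s.png")
E
```

```text
clock: 21.38
eef_pos: [0.6482, -0.0237, 0.1553]
tool_rot: [0.707, -0.003, 0.006, -0.707]
ft_force: [-0.4, 0.1, 0.5]
grip_width: 0.0383
t 21.68 avg [647.83 -23.67 154.9 ] sd [0.22 0.03 0.44] F [ 0.11 -0.19 -0.21] T [ 0.006  0.006 -0.004] w 38.5
 x [ 0.9999 -0.0123  0.0024] y [ 2.4e-03 -1.0e-04 -1.0e+00] yaw -0.71
 rotvec [ 0.   -0.01  0.14]  shift cur [-4.4 84.9 -0.4]  goalaxes [-4.2 84.9 -0.4]
```

View pics/k1s.png

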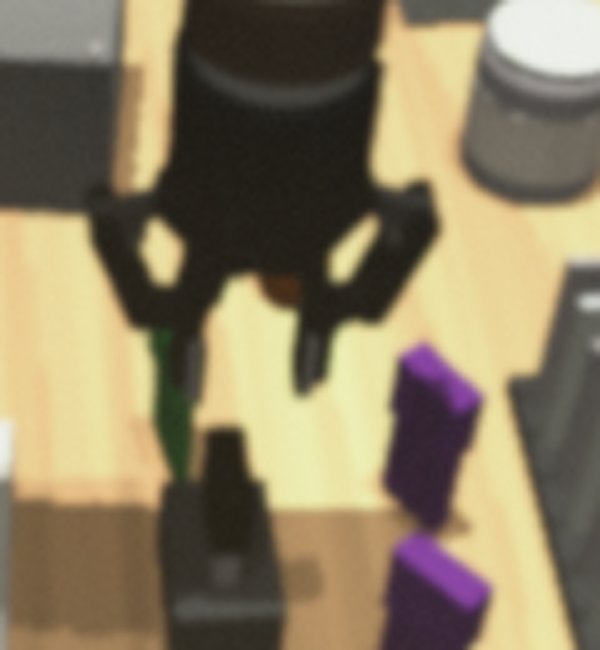

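```bash
python3 -m inch '0 0 0 -3 36 0 0.55;0 0 0 0 0 0 0.55;0 0 0 0 0 0 0.55'
python3 - <<'E'
from h import *
avg(8,[.6436,-.024,.070],-0.7)
shot("side")
overlay("side",[],300,140,400,240,6,"pics/k2s.png")
E
```

```text
clock: 22.15
eef_pos: [0.6447, -0.0238, 0.118]
tool_rot: [0.707, -0.004, 0.005, -0.707]
ft_force: [0.1, -0.1, 1.4]
grip_width: 0.0385
t 22.55 avg [645.16 -23.81 118.48] sd [0.27 0.02 0.37] F [-0.09  0.05  0.22] T [ 0.016 -0.001 -0.006] w 38.5
 x [ 0.9999 -0.0125  0.0019] y [ 1.9e-03 -1.0e-04 -1.0e+00] yaw -0.71
 rotvec [ 0.   -0.01  0.11]  shift cur [-1.7 48.5 -0.2]  goalaxes [-1.6 48.5 -0.2]
```

View pics/k2s.png

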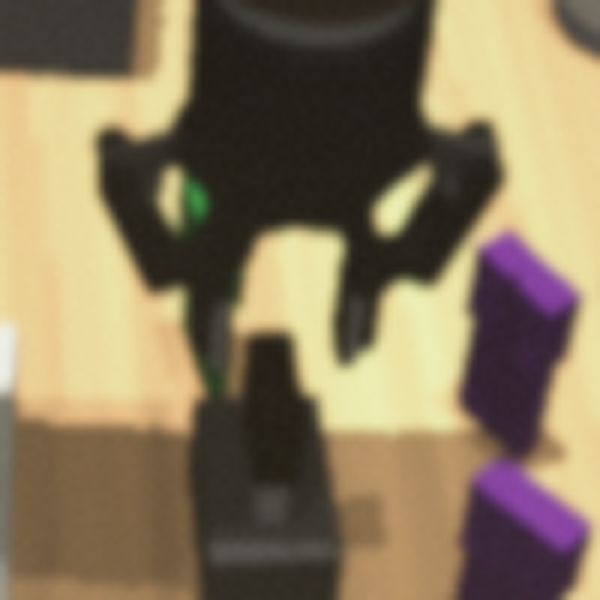

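```bash
python3 -m inch '0 0 0 -1.5 20 0 0.55;0 0 0 0 26 0 0.55;0 0 0 0 0 0 0.55;0 0 0 0 0 0 0.55'
python3 - <<'E'
from h import *
avg(10,[.643,-.024,.070],-0.7)
shot("side")
overlay("side",[],310,160,390,240,8,"pics/k3s.png")
E
```

```text
clock: 23.1
eef_pos: [0.6434, -0.0238, 0.0721]
tool_rot: [0.707, -0.004, 0.005, -0.707]
ft_force: [0.1, -0.8, 0.2]
grip_width: 0.0382
t 23.6 avg [643.5  -23.78  72.25] sd [0.36 0.02 0.46] F [-0.14 -0.16  0.08] T [-0.002 -0.008  0.021] w 38.2
 x [ 0.9999 -0.0125  0.0016] y [ 1.6e-03 -1.0e-04 -1.0e+00] yaw -0.71
 rotvec [ 0.   -0.01  0.09]  shift cur [-0.5  2.2 -0.2]  goalaxes [-0.5  2.2 -0.2]
```

View pics/k3s.png

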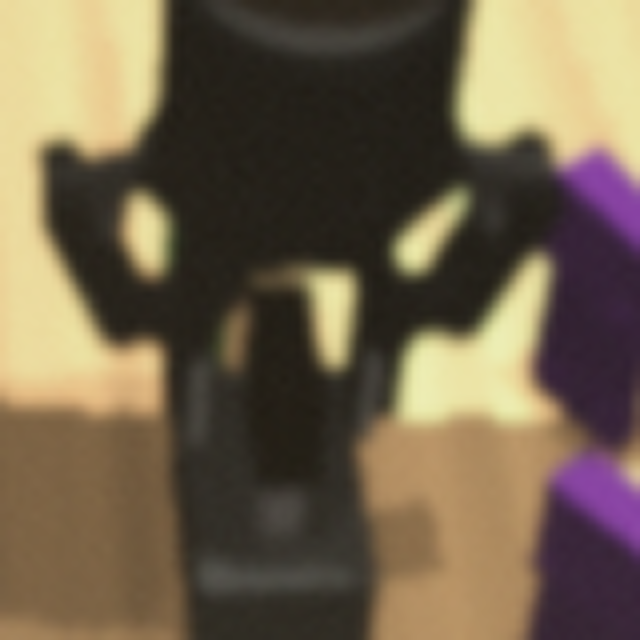

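```bash
python3 -m inch '0 0 0 0 0 0 1;0 0 0 0 0 0 1;0 0 0 0 0 0 1;0 0 0 0 0 0 1;0 0 0 0 0 0 1'
python3 - <<'E'
from h import *
avg(6,[.643,-.024,.070],-0.7)
E
```

```text
clock: 24.28
eef_pos: [0.6429, -0.0238, 0.0714]
tool_rot: [-0.707, 0.004, -0.004, 0.707]
ft_force: [-1.1, -0.1, 0.4]
grip_width: 0.0171
t 24.57 avg [642.9  -23.73  71.39] sd [0.01 0.01 0.01] F [-0.27  0.31  1.25] T [ 0.084  0.141 -0.003] w 17.7
 x [ 9.999e-01 -1.240e-02  1.000e-04] y [ 1.e-04  1.e-04 -1.e+00] yaw -0.71
 rotvec [-0.   -0.01  0.  ]  shift cur [ 0.1  1.4 -0.3]  goalaxes [ 0.1  1.4 -0.3]
```

```bash
python3 -m inch '0 0 0 0 -30 0 1;0 0 0 0 -50 0 1;0 0 0 0 -50 0 1;0 0 0 -13.5 0 44 1;0 0 0 -13.5 0 44 1;0 0 0 -13.5 0 44 1;0 0 0 -13.5 0 44 1;0 0 0 -13.5 0 44 1;0 0 0 -13.5 0 44 1;0 0 0 -13.5 0 44 1;0 0 0 -13.5 0 44 1;0 6.5 0 0 0 0 1'; python3 -m inch '0 0 0 0 0 0 1;0 0 0 0 0 0 1;0 0 0 0 0 0 1'
python3 - <<'E'
from h import *
avg(10,[.5394,.3299,.185],-7.2)
for n in("side","top"):shot(n)
overlay("side",[],240,20,340,160,6,"pics/q1s.png");overlay("top",[],110,160,250,280,5,"pics/q1t.png")
E
```

```text
clock: 26.08
eef_pos: [0.5377, 0.333, 0.2004]
tool_rot: [-0.706, 0.044, -0.043, 0.706]
ft_force: [0.6, -0.9, -1.2]
grip_width: 0.0171
clock: 26.45
eef_pos: [0.5396, 0.3288, 0.2013]
tool_rot: [0.706, -0.045, 0.045, -0.706]
ft_force: [-0.9, -0.0, -0.6]
grip_width: 0.0173
t 26.95 avg [539.46 329.22 201.37] sd [0.11 0.24 0.03] F [-0.27 -0.05 -0.73] T [-0.011 -0.012  0.003] w 17.4
 x [ 9.920e-01 -1.259e-01  1.000e-04] y [ 1.e-04  0.e+00 -1.e+00] yaw -7.23
 rotvec [-0.   -0.03  0.  ]  shift cur [-0.1 16.4  0.7]  goalaxes [-0.1 16.4  0.7]
```

View pics/q1s.png

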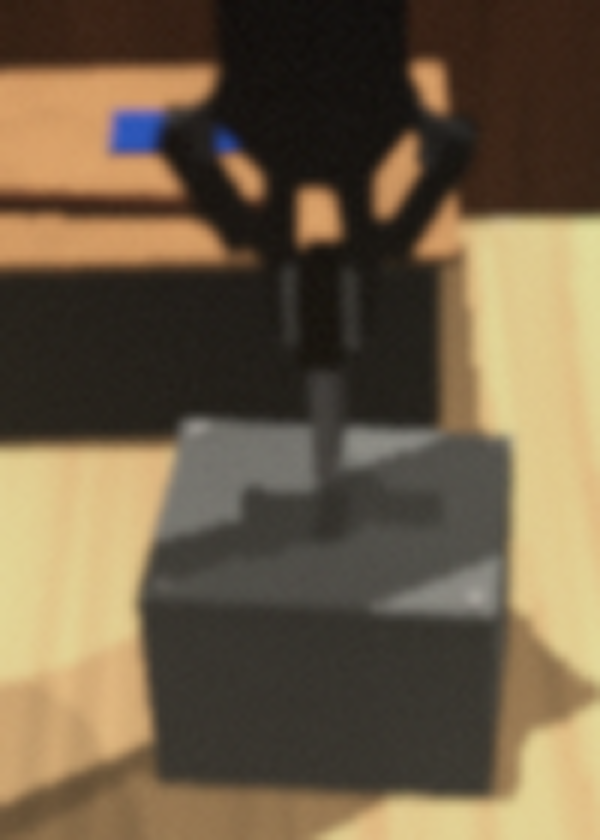

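View pics/q1t.png

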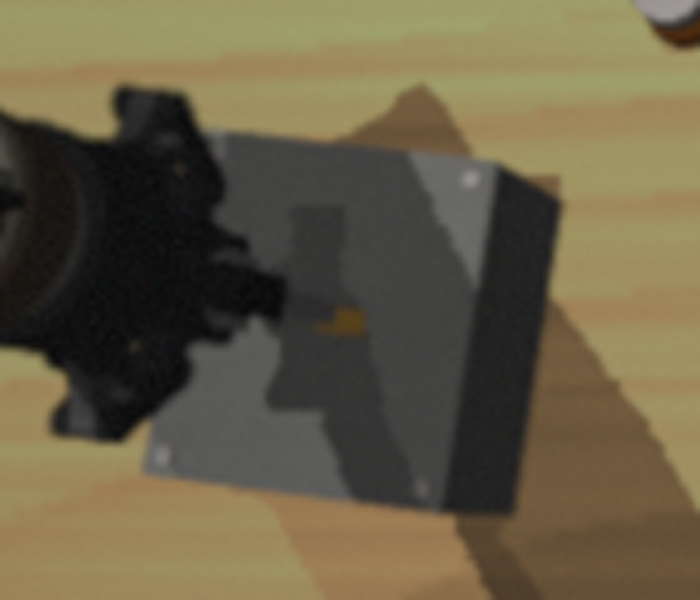

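```bash
python3 -m inch '0 0 0 0 22 0.7 1;0 0 0 0 0 0 1;0 0 0 0 0 0 1'
python3 - <<'E'
from h import *
avg(8,[.5394,.3299,.1734],-7.2)
shot("side");shot("top")
a=np.radians(-7.2);ux=np.array([np.cos(a),np.sin(a)]);uy=np.array([-ux[1],ux[0]]);c=np.array([.5394,.3299])
rect=lambda hx,hy,z:np.array([[*(c+ux*sx*hx+uy*sy*hy),z] for sx,sy in((-1,-1),(1,-1),(1,1),(-1,1),(-1,-1))])
g=(0,255,0);r=(0,0,255)
it=[(rect(.006,.021,.11),r),(rect(.08,.07,.11),r),(rect(.005,.02,.117),g)]
overlay("side",it,255,70,335,130,9,"pics/q2s.png");overlay("top",it,130,180,230,270,6,"pics/q2t.png")
E
```

```text
clock: 27.42
eef_pos: [0.5395, 0.3303, 0.1798]
tool_rot: [-0.706, 0.044, -0.045, 0.706]
ft_force: [0.2, -0.1, -0.0]
grip_width: 0.0174
t 27.82 avg [539.69 330.44 180.04] sd [0.12 0.06 0.22] F [ 0.38 -0.05 -0.78] T [-0.001  0.    -0.005] w 17.2
 x [ 9.921e-01 -1.256e-01  9.000e-04] y [ 1.e-03  6.e-04 -1.e+00] yaw -7.21
 rotvec [-0.04 -0.01  0.05]  shift cur [-0.2  6.6 -0.6]  goalaxes [-0.2  6.6 -0.6]
```

View pics/q2s.png

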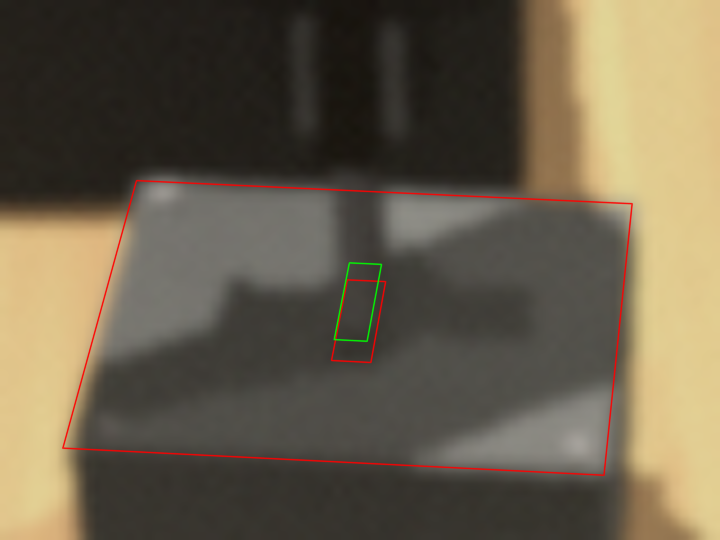

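View pics/q2t.png

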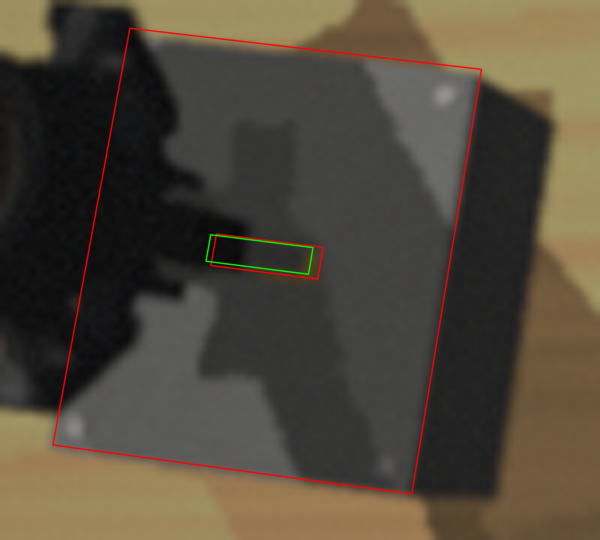

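```bash
python3 -m inch '0 0 0 0 4 -0.3 1;0 0 0 0 4 0 1;0 0 0 0 3 0 1;0 0 0 0 0 0 1;0 0 0 0 0 0 1'
python3 - <<'E'
from h import *
avg(5,[.5394,.3299,.1255],-7.2)
E
```

```text
clock: 28.55
eef_pos: [0.5393, 0.33, 0.1683]
tool_rot: [0.706, -0.044, 0.044, -0.706]
ft_force: [-0.0, -0.0, -1.1]
grip_width: 0.0176
t 28.8 avg [539.38 329.93 168.42] sd [0.02 0.02 0.04] F [ 0.1  -0.18 -0.75] T [-0.004 -0.013  0.001] w 17.4
 x [ 9.921e-01 -1.256e-01  1.000e-04] y [ 1.e-04 -0.e+00 -1.e+00] yaw -7.22
 rotvec [ 0.   -0.02  0.01]  shift cur [ 0.  42.9 -0. ]  goalaxes [ 0.  42.9 -0. ]
```

```bash
python3 -m inch '0 0 0 0 3 0 1;0 0 0 0 3 0 1;0 0 0 0 3 0 1;0 0 0 0 0 0 1'
python3 - <<'E'
from h import *
avg(4,[.5394,.3299,.1255],-7.2)
E
```

```text
clock: 29.3
eef_pos: [0.5392, 0.33, 0.1589]
tool_rot: [0.706, -0.045, 0.044, -0.706]
ft_force: [0.4, 0.4, -0.9]
grip_width: 0.0171
t 29.5 avg [539.25 329.99 159.19] sd [0.02 0.01 0.11] F [ 0.12  1.46 -0.89] T [0.156 0.016 0.011] w 17.0
 x [ 9.921e-01 -1.255e-01 -3.000e-04] y [-3.e-04 -0.e+00 -1.e+00] yaw -7.21
 rotvec [ 0.   -0.01 -0.02]  shift cur [ 0.2 33.7 -0.1]  goalaxes [ 0.2 33.7 -0.1]
```

```bash
python3 -m inch '0 0 0 0 5 0.5 1;0 0 0 0 5 0 1;0 0 0 0 5 0 1;0 0 0 0 0 0 1'
python3 - <<'E'
from h import *
avg(4,[.5394,.3299,.1255],-7.2)
E
```

```text
clock: 30.0
eef_pos: [0.539, 0.3302, 0.1434]
tool_rot: [0.706, -0.045, 0.044, -0.705]
ft_force: [0.2, -0.7, -0.7]
grip_width: 0.0171
t 30.2 avg [539.39 330.41 144.25] sd [0.13 0.08 0.23] F [-0.36  0.22 -0.66] T [-0.01   0.037 -0.029] w 17.4
 x [ 9.921e-01 -1.256e-01 -1.000e-04] y [-1.e-04 -1.e-04 -1.e+00] yaw -7.21
 rotvec [ 0.01 -0.01 -0.  ]  shift cur [ 0.1 18.8 -0.5]  goalaxes [ 0.1 18.8 -0.5]
```

```bash
python3 -m inch '0 0 0 0 5 0 1;0 0 0 0 5 0 1;0 0 0 0 4 0 1;0 0 0 0 4 0 1;0 0 0 0 0 0 1'
python3 - <<'E'
from h import *
avg(8,[.5394,.3299,.1255],-7.2)
for n in("side","top"):shot(n)
overlay("side",[],240,20,340,160,6,"pics/q3s.png");overlay("top",[],110,160,250,280,5,"pics/q3t.png")
E
```

```text
clock: 30.82
eef_pos: [0.5397, 0.3306, 0.1265]
tool_rot: [-0.706, 0.044, -0.045, 0.706]
ft_force: [0.7, 0.3, 3.2]
grip_width: 0.017
t 31.23 avg [539.72 330.63 126.75] sd [0.02 0.02 0.07] F [0.88 0.34 4.03] T [ 0.067 -0.164  0.008] w 17.6
 x [ 9.921e-01 -1.256e-01  8.000e-04] y [ 9.e-04  5.e-04 -1.e+00] yaw -7.21
 rotvec [-0.04 -0.01  0.05]  shift cur [-0.2  1.2 -0.8]  goalaxes [-0.2  1.2 -0.8]
```

View pics/q3s.png

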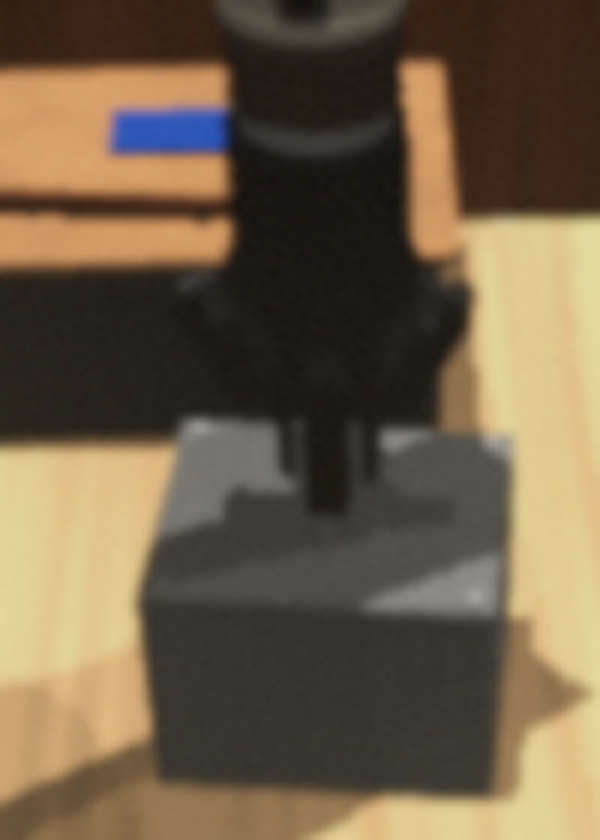

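View pics/q3t.png

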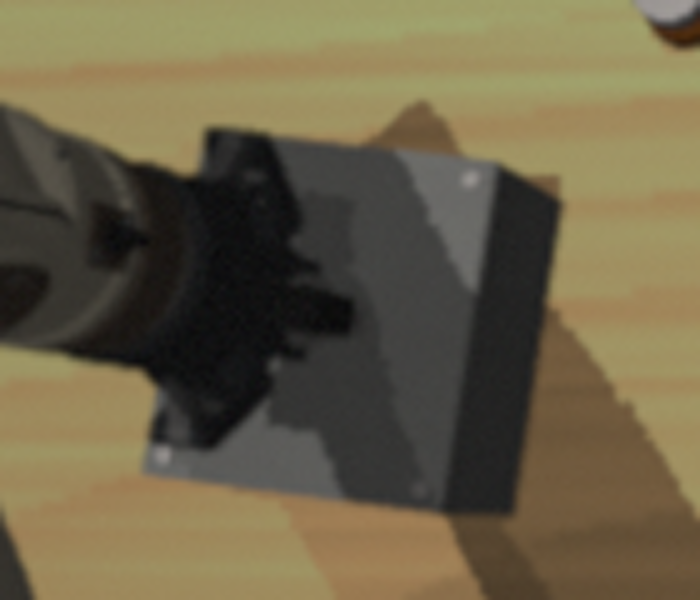

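```bash
python3 -m inch '0 0 0 0 2 0 1;0 0 0 0 0 0 1;0 0 0 0 0 0 1;0 0 0 0 0 0 1;0 0 0 0 0 0 1;0 0 0 0 0 0 1'
python3 - <<'E'
from h import *
avg(8,[.5394,.3299,.1255],-7.2)
shot("side","pics/fin.png")
o=bot.get_obs();print(np.abs(o["joint_vel"]).max())
E
```

```text
clock: 32.08
eef_pos: [0.5396, 0.3306, 0.1244]
tool_rot: [-0.706, 0.044, -0.045, 0.706]
ft_force: [1.9, 1.9, 5.0]
grip_width: 0.0177
t 32.48 avg [539.64 330.55 124.45] sd [0.02 0.01 0.02] F [2.28 0.79 4.55] T [ 0.288 -0.637 -0.002] w 17.2
 x [ 9.921e-01 -1.256e-01  5.000e-04] y [ 5.e-04  3.e-04 -1.e+00] yaw -7.22
 rotvec [-0.02 -0.02  0.03]  shift cur [-0.2 -1.1 -0.7]  goalaxes [-0.2 -1.1 -0.7]
0.0018399447835968324
```

View pics/fin.png

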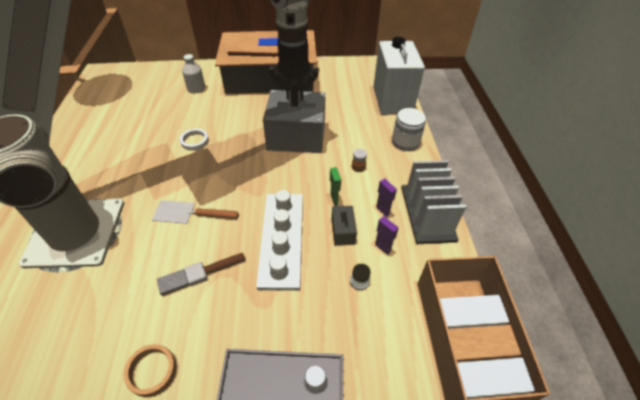

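The final view shows four pots in the nest (278–283, 198–266), both jars upright at (361,275) and (359,159), and the key held down in the guard at (295,95).

```bash
python3 -c "
from workcell import bot
print(bot.job_done())"
```

```text
the job is handed in; nothing more can be done
None
```

I loaded both empty pockets and handed the job in at about 32.5 s with the key still gripped and holding the plunger down. No verdict was reported.

- **Pots:** after the second placing, both cameras showed all four pots upright, matching the model circles at seated height. The second pot met the floor about 2 mm higher on the gripper than the first and briefly pushed back with 17 N. I took this as a lower grasp, eased the push and then released it.
- **Key:** it went through the slot without jamming and stood upright. The grip opening read 17 mm at the end, so it was still held.
- **Plunger:** from the tool height, the key's end is about 61 mm above the table, which puts the plunger about 14 mm down. The upward force, about 5.3 N after allowing for the key's weight, implies about 13 mm. Both are well over the 8 mm needed.
- **Side force:** a small push of about 2 N from the slot wall remained at the end. The arm was at rest.
- **Jars:** the last picture showed both jars upright, and I left the green and purple look-alikes alone.

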